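# Pack brass rivet blanks down the press magazine tube

## Robot

A 7-joint arm with a two-finger parallel gripper is mounted at the origin on the work surface. World frame = base frame: x ahead of the robot, y to its left, z up, the work surface at z = 0. Lengths are in m, angles in rad, forces in N, time in s.
With the tool pointing down it reaches from about 0.4 to 0.75 m from the base axis. Payload 19.5 kg.
Tool frame: the origin (TCP) lies at the very end of the fingers, on their centre line; the grasp point (between the pads) lies 19 mm behind it (r.pinch_z is the distance from the TCP to the grasp point, in m); z points along the fingers, y is the direction in which the jaws open and shut (so a half turn about z gives the same grasp; the last joint's range is limited). The gripper opens to 85 mm and grips with 20 to 120 N. Pads are 22 mm wide; open, the fingers measure 114 mm over their backs; the gripper's body (76 mm by 85 mm) begins 54 mm behind the grasp point. The pads swing forward as they close: fully open they stand 13 mm farther back than shut.
Start: joints at [-1.235, 0.707, -0.028, 1.485, 0.022, 0.951, -0.075], TCP at [0.212, 0.534, 0.195] pointing down, gripper open.
Joint ranges: [-2.71, 2.71], [-0.32, 2.16], [-1.57, 1.52], [0, 2.45], [-1.46, 4.6], [0, 2.02], [-2.83, 2.83]. Speed limits (rad/s): [1.89, 1.89, 2.57, 2.57, 3.01, 3.01, 3.01].

## Interface

Orientations are given as a rotation vector (axis times angle).
In Python, from station import r gives the robot as it stands.
- The arm moves only by the tool send_rows, never from a script. Its argument "targets" is a list of rows, each a list of 7 numbers: the finger opening in mm, from 0 to 85.4, then the shift along the world's x, y, z in mm, then the turn, a rotation vector about the world's x, y, z in degrees. In form: [[fingers, dx, dy, dz, wx, wy, wz], ...]. A call has 1 to 10 rows; each row shifts and turns the pose as measured when the row begins; what a row does not reach is not made up. A row lasts 1/12 s, in which the tool goes at most 41.7 mm and 7.16 degrees, less where a joint would pass 70% of its speed; a pose out of reach is approached as far as the arm can. A call with a gripper value outside its range is refused whole. The fingers move at their own pace and stop on an object; "force" is the grip in N (left out, the last holds). Time passes only in rows, so rows that do not move let the fingers close. It gives the time, the measured TCP pose, the force and the opening at its end, in the units of the state.
- r.get_state(): the state, without advancing time (a new reading comes with each control period).
- r.snapshot(name): name is "side" or "top" or "wrist"; returns a dict with "image" (480x640x3 uint8, blue, green, red), "fov_y" (degrees; the focal length in pixels is half the picture's height over the tangent of half this angle, whatever the lens; pixels are square), "cx", "cy" (the principal point, pixels), "dist" ([k1, k2, p1, p2, k3] as OpenCV has them; the pictures are not rectified), "extrinsics" (4x4, takes a point from world to camera coordinates). Camera axes: x right, y down, z forward; pixel columns grow to the right and rows downward; lengths in m; the calibration is good to about 2 mm. A picture is of the moment at which its call begins. There is no depth.
- r.close_job(): hands the job in, once; it reports no verdict.
The state is a dict: "t": time; "q": joint angles; "qvel": joint speeds; "tau": joint torques, N m; "ee_pos": TCP position; "eef_rot": TCP orientation; "ft_force": force on the tool from outside, world axes, zero at the start; "ft_torque": the same for the moment, N m; "gripper_width": opening from 0.0 (shut) to 1.0 (fully open).
Only numpy, scipy, OpenCV 4.12 (cv2) and the standard library are available. Lean on these libraries where they do the work, as an engineer would, in place of code of your own. Each camera call takes 0.05 s, during which the arm holds its last target.

## Task

Load both brass rivet blanks, foot first, into the upright magazine tube, then take the packing rod from its wooden block and push the column down the tube until it bottoms out, holding it there for about a second with a firm steady push of about 15 to 20 N, but never more than 30 N. Then put the rod back upright in the hole of its block and let go, leaving the other tools on the bench alone.

Things in the scene. Friction and masses are not known exactly. Their poses are not given: they have to be found in the camera images.
- magazine: Fixed loading stand: flat steel base 100 x 100 x 10 mm carrying one upright clear tube, bore 26 mm (outside 34 mm), with a flared mouth (inside 36 mm wide at the lip, narrowing to the bore over 13 mm). A black follower plug rides inside the tube. Origin: centre of the base's underside, on the bench; z up along the tube's axis.
- magazine_mouth (a point): Centre of the tube's open mouth, on its axis, level with the lip, 135 mm above the bench.
- magazine_floor (a point): Tube's floor, on its axis, 12 mm above the bench. Above it a flat-topped follower plug drags in the tube: slides under about 6 N, carries the blanks and rod unsinking, stays where pushed. Its face starts 42 to 72 mm above the bench; its hidden stop lets it down to somewhere between 22 and 32 mm, to be felt: there it meets a firm rubber pad, about 6 N more per mm.
- blank_a: Loose solid brass blank, a plain upright cylinder 22 mm in diameter and 30 mm tall, 95 g, with a bevelled foot (3 mm) and a flat top; stands foot down on the board. Origin: centre of its underside; z up its axis. Identical to blank_b; either may go in first.
- blank_b: The second brass blank, same as blank_a.
- board: Fixed pale wooden board 170 x 170 x 8 mm on which the two blanks stand. Origin: centre of its underside.
- block: Fixed dark wooden block 100 x 100 x 50 mm with one upright hole in the middle of its top, 22 mm in diameter, 40 mm deep, 5 mm bevel at its mouth. Origin: centre of its underside; z up.
- block_hole0 (a point): Centre of the hole's mouth, at the block's top, 50 mm above the bench.
- rod: Loose packing rod, 150 mm long, 100 g: aluminium shank 16 mm in diameter, 90 mm long, flat foot with 2 mm bevel, below a square wooden handle 26 x 26 mm, 60 mm long, its sides facing along the rod's x and y. Stands upright in the block, its foot 10 mm above the bench. Origin: centre of its foot; z up along the rod towards the handle.
- rod_grip (a point): Middle of the rod's handle, 120 mm above its foot.
- hammer: Bystander: hammer lying on the bench.
- punch: Bystander: steel hole punch about 125 mm long, 18 mm thick, lying on the bench.
- buckle_ring: Bystander: brass ring 48 mm across, lying flat on the bench.

How it is judged:
On the way, in this order (a step that is already met when the one before it is completed fails the run):
1. both blanks are down inside the magazine tube (horizontal distance between each of blank_a, blank_b and magazine below 0.006 m and z of each of blank_a, blank_b in the frame of magazine below 0.11 m and angle between each of blank_a, blank_b's own z axis and vertical below 0.3 rad), for 0.2 s.
2. the rod, inside the tube, presses the column with more than 12 N for 0.3 s while nothing moves any more: it has bottomed out (horizontal distance between rod and magazine below 0.008 m and z of rod in the frame of magazine below 0.096 m and (contact force between rod and blank_a above 12 N or contact force between rod and blank_b above 12 N) and linear speed of each of blank_a, blank_b below 0.006 m/s), for 0.3 s.
At the end, for the whole second after the job is handed in: Both blanks upright in the tube (6 mm of its axis, tilt under 0.3 rad), feet under 64 mm above the stand's underside; the rod upright in its block's hole (8 mm of the axis, tilt under 0.2 rad, foot under 16 mm above the block's underside); all released and at rest (horizontal distance between each of blank_a, blank_b and magazine below 0.006 m and z of each of blank_a, blank_b in the frame of magazine below 0.064 m and angle between each of blank_a, blank_b's own z axis and vertical below 0.3 rad and horizontal distance between rod and block below 0.008 m and z of rod in the frame of block below 0.016 m and angle between rod's own z axis and vertical below 0.2 rad and linear speed of each of rod, blank_a, blank_b below 0.02 m/s); the robot touches nothing.
It fails at once if the rod bears on a blank with more than 30 N (contact force between rod and blank_a above 30 N or contact force between rod and blank_b above 30 N).
It fails at once if a bystander tool is moved more than 20 mm (distance of any of hammer, punch, buckle_ring from where it was at the start of the episode above 0.02 m).
It also fails if it takes over 72 s, if anything falls off the work surface, if the arm or the gripper's body presses on something with over 40 N, if the wrist force passes 120 N, or if a joint passes its speed limit or range.

## Working session

There is one attempt and no reset: what is moved stays moved. The work goes in short steps, Python scripts to look and compute and a tool call to move; the robot and the scene stay as the last step left them, time stands still between calls to the robot, and variables do not carry over. Pictures are saved under pics/ and viewed, and the job is handed in when it is done.

Besides the shell and the picture viewer there is one more tool, called after "Request:" by a JSON object that holds its "api" and its "payload", one argument or row to a line. send_rows: Moves the arm, as the interface text tells. Its arguments: {"type":"object","properties":{"targets":{"type":"array","items":{"type":"array","items":{"type":"number"}}},"force":{"type":"number"}},"required":["targets"]}

```bash
ls; mkdir -p pics; cat > h.py <<'E'
import numpy as np,cv2,json
from station import r
def snap(n,f):
    s=r.snapshot(n); cv2.imwrite(f'pics/{f}.png',s['image']); 
    np.savez(f'pics/{f}.npz',**{k:np.array(v) for k,v in s.items()}); return s
def load(f): 
    return dict(np.load(f'pics/{f}.npz'))
def K(s):
    f=240/np.tan(np.radians(float(s['fov_y']))/2); return np.array([[f,0,float(s['cx'])],[0,f,float(s['cy'])],[0,0,1]])
def ray(s,p):
    u=cv2.undistortPoints(np.array([[p]],float),K(s),np.array(s['dist'],float))[0,0]
    E=np.array(s['extrinsics']);R,t=E[:3,:3],E[:3,3]
    return -R.T@t, R.T@np.array([u[0],u[1],1])
def onz(s,p,z):
    o,d=ray(s,p); return o+d*(z-o[2])/d[2]
def proj(s,P):
    E=np.array(s['extrinsics']); rv=cv2.Rodrigues(E[:3,:3])[0]
    return cv2.projectPoints(np.array(P,float).reshape(-1,1,3),rv,E[:3,3],K(s),np.array(s['dist'],float))[0][:,0]
def tri(s1,p1,s2,p2):
    o1,d1=ray(s1,p1);o2,d2=ray(s2,p2)
    d1/=np.linalg.norm(d1);d2/=np.linalg.norm(d2)
    a=np.linalg.lstsq(np.c_[d1,-d2],o2-o1,rcond=None)[0]
    A=o1+a[0]*d1;B=o2+a[1]*d2;return (A+B)/2,np.linalg.norm(A-B)
def st():
    s=r.get_state(); print({k:np.round(s[k],4).tolist() for k in s if k not in('tau','qvel')})
E
python3 - <<'E'
from h import *
st()
for n in('side','top','wrist'):
    s=snap(n,n+'0'); print(n,s['fov_y'],s['cx'],s['cy'],s['dist'],np.round(s['extrinsics'],3).tolist())
E
```

```text
pics
{'t': 0.0, 'q': [-1.2347, 0.7071, -0.0276, 1.485, 0.022, 0.9509, -0.0755], 'ee_pos': [0.212, 0.5342, 0.1948], 'eef_rot': [-0.5899, -3.0855, 0.0018], 'ft_force': [-0.5376, 0.3511, 0.263], 'ft_torque': [-0.0263, -0.0288, 0.0236], 'gripper_width': 1.0034}
side 48.12739016770465 310.12392232152916 230.30045304901725 [0.00937256 0.         0.         0.         0.        ] [[-0.991, -0.134, 0.006, 0.609], [-0.089, 0.619, -0.78, 0.145], [0.101, -0.774, -0.626, 1.116], [0.0, 0.0, 0.0, 1.0]]
top 53.75456956322949 318.0643294952872 232.5561301636886 [-0.11062658  0.          0.          0.          0.        ] [[0.012, -1.0, 0.012, -0.015], [-0.991, -0.013, -0.134, 0.64], [0.134, -0.01, -0.991, 0.895], [0.0, 0.0, 0.0, 1.0]]
wrist 70.50777246416706 323.10157330046275 241.5646476382961 [-0.01670053  0.          0.          0.          0.        ] [[0.369, 0.929, -0.002, -0.575], [0.896, -0.355, 0.266, -0.036], [0.247, -0.1, -0.964, 0.379], [0.0, 0.0, 0.0, 1.0]]
```

View pics/side0.png

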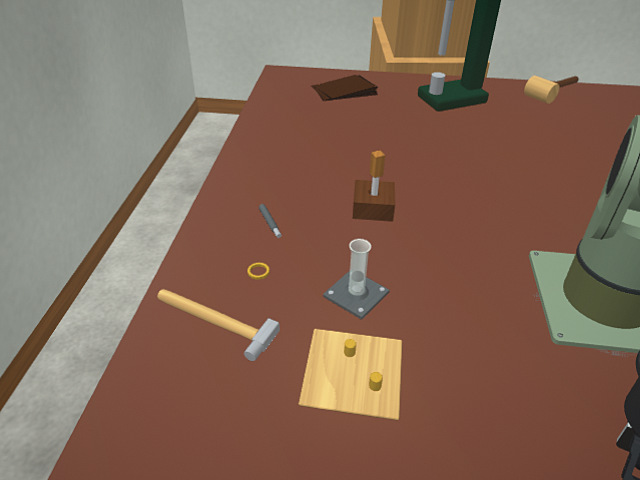

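View pics/top0.png

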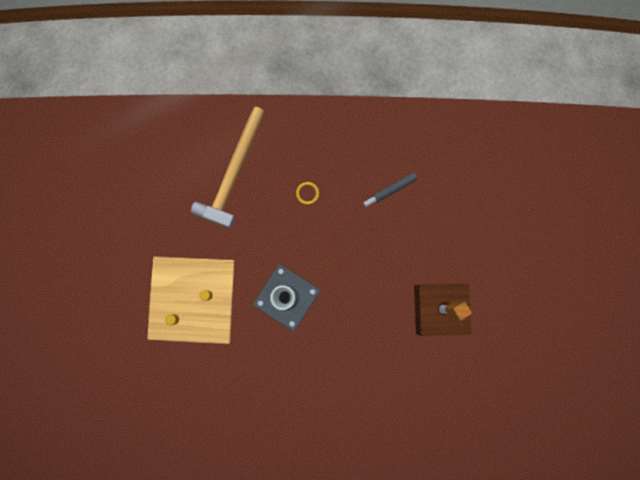

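View pics/wrist0.png

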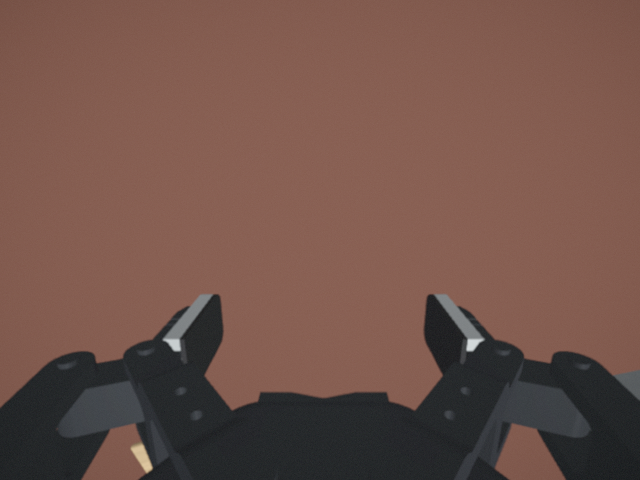

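The side view shows the blanks at (350,347) and (376,381), the tube mouth at (360,246), and the rod in its block at (375,185). The top view shows the blanks at (205,295) and (172,320), the tube at (284,298), and the rod handle at (462,311). Next I'll zoom in and measure.

```bash
python3 - <<'E'
from h import *
a=load('side0')['image'];b=load('top0')['image']
def z(i,x,y,w,h,k): return cv2.resize(i[y:y+h,x:x+w],(w*k,h*k),interpolation=cv2.INTER_CUBIC)
def lay(f,*t): cv2.imwrite(f,np.vstack([np.hstack(t[:2]),np.hstack(t[2:])]))
lay('pics/z1.png',z(a,320,230,80,60,5),z(a,340,140,80,60,5),z(b,245,265,80,60,5),z(b,405,280,80,60,5))
lay('pics/z2.png',z(a,320,330,80,60,5),z(b,150,280,80,60,5),z(a,315,260,80,60,5),z(a,340,175,80,60,5))
E
```

```text
(no output)
```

View pics/z1.png

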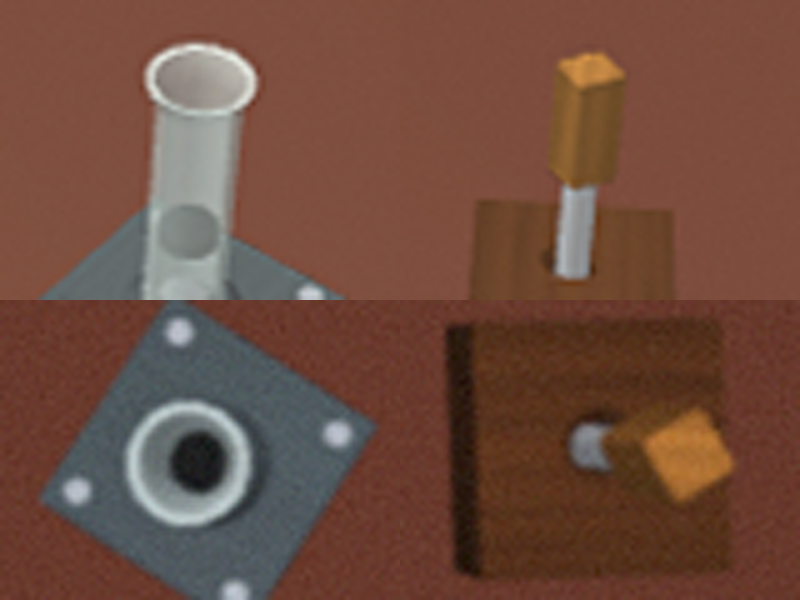

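View pics/z2.png

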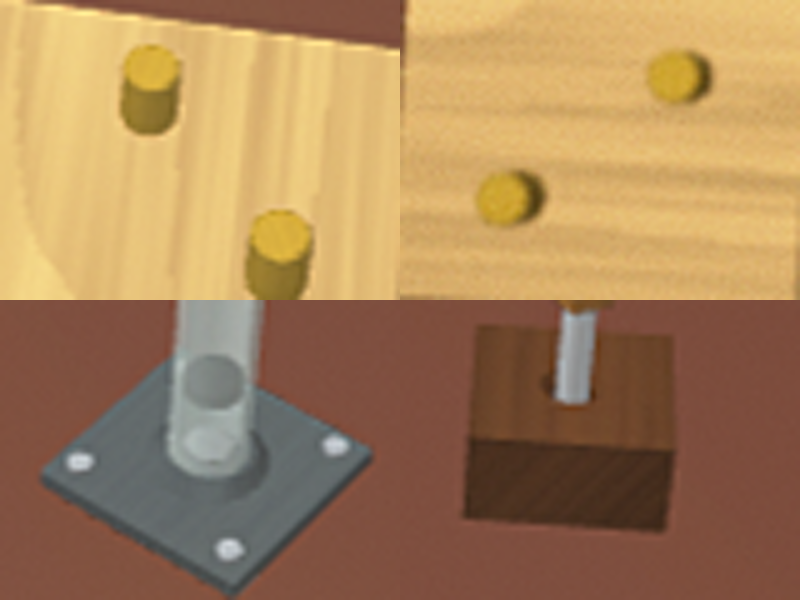

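```bash
python3 - <<'E'
from h import *
S=load('side0');T=load('top0')
def zz(x,y,ox,oy): return ((x+.5)/5-.5+ox,(y+.5)/5-.5+oy)
# mouth
ms=zz(201,79,320,230); mt=zz(189.5,163,245,265)
print('mouth tri',tri(S,ms,T,mt),onz(S,ms,.135),onz(T,mt,.135))
# base bolts side / top (opposite pairs)
bs=[zz(79,162,315,260),zz(336,145,315,260)]; bt=[zz(77,190,245,265),zz(338,133,245,265)]
for b in bs: print('bolt s',onz(S,b,.010))
for b in bt+[zz(179,31,245,265),zz(236,293,245,265)]: print('bolt t',onz(T,b,.010))
# handle top corners
hs=[(559,62),(594,53),(625,74),(586,87)];ht=[(643,444-300),(697,408-300),(733,463-300),(684,502-300)]
Hs=[onz(S,zz(x-400,y,340,140),.16) for x,y in hs]; Ht=[onz(T,zz(x-400,y,405,280),.16) for x,y in ht]
for H in (Hs,Ht):
    H=np.array(H); print('handle',H.round(4).tolist(),H.mean(0)); 
    for i in range(4): d=H[(i+1)%4]-H[i]; print(np.degrees(np.arctan2(d[1],d[0])).round(1),np.linalg.norm(d).round(4))
# block top corners
for x,y in [(476,326),(673,337),(674,451),(470,437)]: print('blk s',onz(S,zz(x-400,y-300,340,175),.05))
for x,y in [(470,325),(722,320),(732,570),(480,576)]: print('blk t',onz(T,zz(x-400,y-300,405,280),.05))
# blanks
for s,w in((S,'s'),(T,'t')):
    h=cv2.cvtColor(s['image'],cv2.COLOR_BGR2HSV).astype(int)
    m=((h[...,0]>18)&(h[...,0]<32)&(h[...,1]>190)&(h[...,2]>(175 if w=='s' else 130))).astype(np.uint8)
    n,l,sts,c=cv2.connectedComponentsWithStats(m)
    for i in range(1,n):
        if sts[i,4]>25: print(w,sts[i],c[i],onz(s,c[i],.038))
E
```

```text
mouth tri (array([0.51117008, 0.05462605, 0.13360871]), np.float64(0.0013821656257049085)) [0.51046453 0.05627044 0.135     ] [0.51186415 0.05454564 0.135     ]
bolt s [0.56283242 0.06597675 0.01      ]
bolt s [0.45741366 0.04092577 0.01      ]
bolt t [0.50009064 0.10761642 0.01      ]
bolt t [0.52443269 0.00257501 0.01      ]
bolt t [0.56484265 0.06771446 0.01      ]
bolt t [0.45985547 0.04272605 0.01      ]
handle [[0.5045, -0.2581, 0.16], [0.4885, -0.2688, 0.16], [0.4734, -0.2516, 0.16], [0.4911, -0.2371, 0.16]] [ 0.4893863  -0.25390684  0.16      ]
-146.2 0.0193
131.1 0.0229
39.3 0.0228
-57.2 0.0249
handle [[0.4951, -0.2407, 0.16], [0.5075, -0.26, 0.16], [0.4886, -0.2724, 0.16], [0.4753, -0.2548, 0.16]] [ 0.49164993 -0.25696729  0.16      ]
-57.4 0.0229
-146.7 0.0226
127.1 0.0221
35.5 0.0244
blk s [ 0.54030101 -0.30190048  0.05      ]
blk s [ 0.44042755 -0.30618018  0.05      ]
blk s [ 0.43861844 -0.20701192  0.05      ]
blk s [ 0.53635904 -0.20448634  0.05      ]
blk t [ 0.53869555 -0.20532845  0.05      ]
blk t [ 0.54118964 -0.30626495  0.05      ]
blk t [ 0.44370569 -0.30836121  0.05      ]
blk t [ 0.44165211 -0.20836039  0.05      ]
t [297 182  22  22 105] [307.77142857 193.15238095] [0.72038697 0.01407446 0.038     ]
t [201 291   9   9  53] [204.96226415 295.03773585] [0.51338825 0.21364359 0.038     ]
t [166 315  10   9  53] [170.81132075 319.56603774] [0.46401027 0.27993085 0.038     ]
```

Request:
{"api": "send_rows", "payload": {
  "targets": [
    [55, 28, -30, -5, 0, 0, -4],
    [55, 28, -30, -5, 0, 0, -4],
    [55, 28, -30, -5, 0, 0, -4],
    [55, 28, -30, -5, 0, 0, -4],
    [55, 28, -30, -5, 0, 0, -4],
    [55, 28, -30, -5, 0, 0, -4],
    [55, 28, -30, -5, 0, 0, -4],
    [55, 28, -30, -5, 0, 0, -4],
    [55, 28, -30, -5, 0, 0, -4],
    [55, 28, -30, -5, 0, 0, -4]
  ],
  "force": 60
}}

```text
t: 0.98
ee_pos: [0.4872, 0.2324, 0.1433]
eef_rot: [-1.629, -2.682, -0.004]
ft_force: [0.0, 1.6, -0.0]
gripper_width: 0.643
```

```bash
cat >> h.py <<'E'
from scipy.spatial.transform import Rotation as Ro
def plan(x,y,z,jaw=None):
    s=r.get_state();p=np.array(s['ee_pos']);R=Ro.from_rotvec(s['eef_rot']).as_matrix()
    print('t',round(s['t'],2),'pos mm',np.round(p*1e3,1),'need mm',np.round((np.array([x,y,z])-p)*1e3,1),'F',np.round(s['ft_force'],1),'w',round(float(s['gripper_width'])*85.4,1))
    a=np.degrees(np.arctan2(R[1,1],R[0,1]));print('jaw yaw',a.round(2),'toolz',R[:,2].round(4), 'correct tilt deg',np.degrees(np.cross(R[:,2],[0,0,-1])).round(2), '' if jaw is None else 'dyaw %.2f'%((jaw-a+90)%180-90))
E
python3 - <<'E'
from h import *
plan(.5134,.2136,.1,34)
S=load('side0')
def zz(x,y,ox,oy): return ((x+.5)/5-.5+ox,(y+.5)/5-.5+oy)
print(onz(S,zz(152,67,320,330),.038),onz(S,zz(280,236,320,330),.038))
E
```

```text
t 0.98 pos mm [487.2 232.4 143.3] need mm [ 26.2 -18.8 -43.3] F [ 0.   1.6 -0. ] w 54.9
jaw yaw 27.46 toolz [-0.0019  0.004  -1.    ] correct tilt deg [-0.23 -0.11 -0.  ] dyaw 6.54
[0.511914   0.21739606 0.038     ] [0.46296112 0.28430802 0.038     ]
```

Request:
{"api": "send_rows", "payload": {
  "targets": [
    [55, 12, -8, -4, 0, 0, 3.5],
    [55, 9, -6, -3, 0, 0, 2],
    [55, 3, -2, 0, 0, 0, 1],
    [55, 0, 0, 0, 0, 0, 0]
  ]
}}

```text
t: 1.32
ee_pos: [0.5169, 0.2062, 0.1344]
eef_rot: [-1.493, -2.763, 0.003]
ft_force: [-0.4, -0.3, 0.1]
gripper_width: 0.65
```

```bash
python3 - <<'E'
from h import *
W=snap('wrist','w1')
plan(.5127,.2155,.1,34)
i=W['image'].copy()
for P,c in (((.5127,.2155,.038),(0,0,255)),((.5134,.2136,.038),(255,0,0)),((.5119,.2174,.038),(0,255,0))):
    q=proj(W,[P])[0]; cv2.circle(i,tuple(int(v) for v in q),3,c,-1)
cv2.imwrite('pics/w1m.png',i)
E
```

```text
t 1.37 pos mm [516.4 206.5 134.4] need mm [ -3.7   9.  -34.4] F [ 0.4 -2.1  0.7] w 55.0
jaw yaw 33.19 toolz [-2.3e-03 -6.0e-04 -1.0e+00] correct tilt deg [ 0.04 -0.13  0.  ] dyaw 0.81
```

View pics/w1m.png

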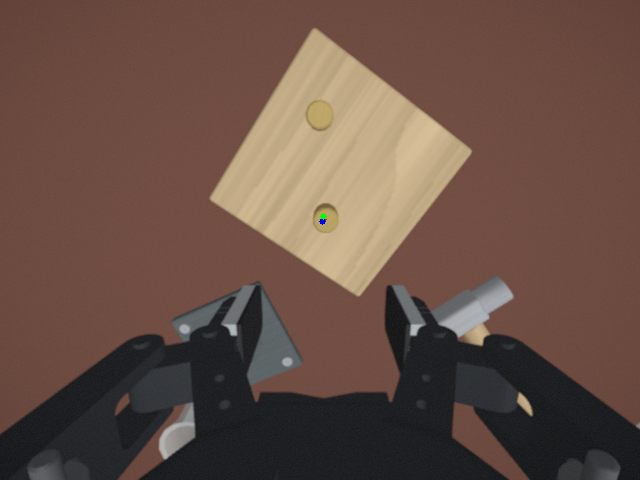

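The wrist view shows blank A at (325,218) and blank B at (320,115), which agrees with the projected estimates. Now refining with a mask.

```bash
python3 - <<'E'
from h import *
W=load('w1');i=W['image']
cv2.imwrite('pics/w1z.png',np.hstack([cv2.resize(i[y:y+50,x:x+50],None,fx=8,fy=8,interpolation=cv2.INTER_CUBIC) for x,y in((300,193),(295,90))]))
h=cv2.cvtColor(i,cv2.COLOR_BGR2HSV).astype(int)
print(h[218,326],h[115,320],h[180,350])
m=((h[...,0]>15)&(h[...,0]<35)&(h[...,1]>120)).astype(np.uint8); m[260:]=0
n,l,sts,c=cv2.connectedComponentsWithStats(m)
for k in range(1,n):
    if sts[k,4]>80: print(sts[k],c[k],onz(W,c[k],.038))
E
```

```text
[ 22 117 186] [ 22 115 190] [ 18  79 201]
[315 204  21  13  84] [324.17857143 208.03571429] [0.5081071  0.22363736 0.038     ]
```

View pics/w1z.png

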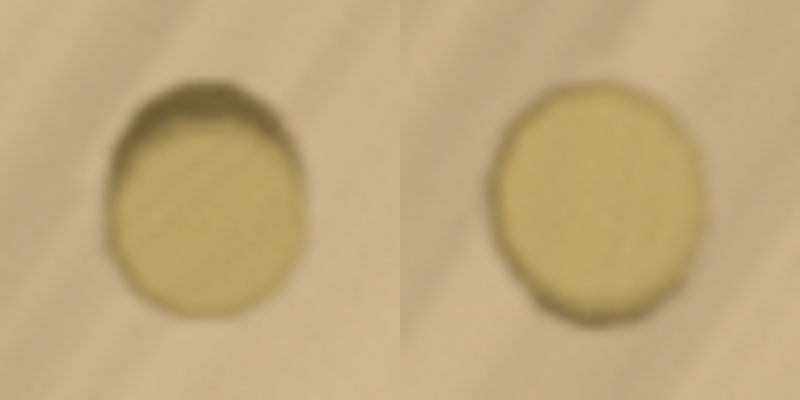

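```bash
python3 - <<'E'
from h import *
W=load('w1')
print(onz(W,(325.6,219.7),.038),onz(W,(319.3,114.0),.038))
plan(.5127,.2150,.05,34)
E
```

```text
[0.51442787 0.2161466  0.038     ] [0.4651983  0.28222811 0.038     ]
t 1.37 pos mm [516.4 206.5 134.4] need mm [ -3.7   8.5 -84.4] F [ 0.4 -2.1  0.7] w 55.0
jaw yaw 33.19 toolz [-2.3e-03 -6.0e-04 -1.0e+00] correct tilt deg [ 0.04 -0.13  0.  ] dyaw 0.81
```

Request:
{"api": "send_rows", "payload": {
  "targets": [
    [50, -1.5, 4, -25, 0, 0, 0.8],
    [50, -1, 3, -25, 0, 0, 0],
    [50, -0.5, 2, -25, 0, 0, 0],
    [50, 0, 0, -18, 0, 0, 0],
    [50, 0, 0, -8, 0, 0, 0],
    [50, 0, 0, 0, 0, 0, 0]
  ]
}}

```text
t: 1.87
ee_pos: [0.5095, 0.2229, 0.0323]
eef_rot: [-1.47, -2.775, -0.005]
ft_force: [0.3, -0.4, -0.3]
gripper_width: 0.587
```

```bash
python3 - <<'E'
from h import *
plan(.5135,.2155,.021,34)
E
```

```text
t 1.87 pos mm [509.5 222.9  32.3] need mm [  4.   -7.4 -11.3] F [ 0.3 -0.4 -0.3] w 50.1
jaw yaw 34.18 toolz [ 2.0e-04  3.4e-03 -1.0e+00] correct tilt deg [-0.2   0.01  0.  ] dyaw -0.18
```

Request:
{"api": "send_rows", "payload": {
  "targets": [
    [50, 2.5, -4.5, -3, 0, 0, 0],
    [50, 0, 0, -3, 0, 0, 0],
    [50, 0, 0, -2, 0, 0, 0],
    [50, 0, 0, 0, 0, 0, 0],
    [50, 0, 0, 0, 0, 0, 0]
  ]
}}

```text
t: 2.28
ee_pos: [0.513, 0.2197, 0.0272]
eef_rot: [1.47, 2.776, 0.01]
ft_force: [-0.4, 0.7, -0.5]
gripper_width: 0.586
```

```bash
python3 - <<'E'
from h import *
plan(.5135,.2155,.021,34)
E
```

```text
t 2.28 pos mm [513.  219.7  27.2] need mm [ 0.5 -4.2 -6.2] F [-0.4  0.7 -0.5] w 50.1
jaw yaw 34.2 toolz [ 0.0037  0.0053 -1.    ] correct tilt deg [-0.3   0.21  0.  ] dyaw -0.20
```

Request:
{"api": "send_rows", "payload": {
  "targets": [
    [50, 0.5, -4, -4, -0.3, 0.2, 0],
    [50, 0, 0, -2, 0, 0, 0],
    [50, 0, 0, 0, 0, 0, 0]
  ]
}}

```text
t: 2.53
ee_pos: [0.5141, 0.2154, 0.0216]
eef_rot: [1.47, 2.775, 0.001]
ft_force: [-0.5, 0.0, 0.4]
gripper_width: 0.583
```

```bash
python3 - <<'E'
from h import *
plan(.5135,.2155,.021,34)
W=snap('wrist','w2')
E
```

```text
t 2.53 pos mm [514.1 215.4  21.6] need mm [-0.6  0.1 -0.6] F [-0.5  0.   0.4] w 49.8
jaw yaw 34.19 toolz [ 1.3e-03  2.0e-04 -1.0e+00] correct tilt deg [-0.01  0.07  0.  ] dyaw -0.19
```

View pics/w2.png

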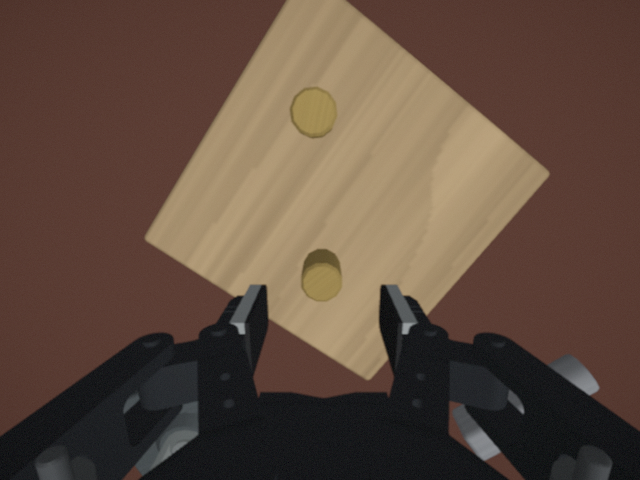

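```bash
python3 - <<'E'
from h import *
W=load('w2')
print(proj(W,[(.5141,.2154,.038),(.5141,.2154,.0216),(.5135,.2155,.038)]),onz(W,(322,281.5),.038))
E
```

```text
[[320.05533326 282.93397725]
 [320.28457137 271.66590943]
 [319.19529555 282.17263628]] [0.51448265 0.21661455 0.038     ]
```

The blank sits between the pads, with its top at (322,281), within about 1 mm of the TCP axis. Closing the gripper.

Request:
{"api": "send_rows", "payload": {
  "targets": [
    [10, 0, 0, 0, 0, 0, 0],
    [10, 0, 0, 0, 0, 0, 0],
    [10, 0, 0, 0, 0, 0, 0],
    [10, 0, 0, 0, 0, 0, 0],
    [10, 0, 0, 0, 0, 0, 0],
    [10, 0, 0, 0, 0, 0, 0]
  ],
  "force": 60
}}

```text
t: 3.08
ee_pos: [0.5141, 0.2154, 0.0219]
eef_rot: [1.47, 2.775, 0.001]
ft_force: [1.1, 0.2, 0.6]
gripper_width: 0.115
```

```bash
python3 - <<'E'
from h import *
plan(.5135,.2155,.021,34)
E
```

```text
t 3.08 pos mm [514.1 215.4  21.9] need mm [-0.6  0.1 -0.9] F [1.1 0.2 0.6] w 9.8
jaw yaw 34.18 toolz [ 1.4e-03  2.0e-04 -1.0e+00] correct tilt deg [-0.01  0.08  0.  ] dyaw -0.18
```

```bash
python3 - <<'E'
from h import *
W=snap('wrist','w3');S=snap('side','s3')
cv2.imwrite('pics/s3z.png',cv2.resize(S['image'][270:430,280:440],(640,640)))
plan(0,0,0)
E
```

```text
t 3.18 pos mm [514.2 215.3  21.9] need mm [-514.2 -215.3  -21.9] F [-0.1 -0.4 -0.3] w 9.9
jaw yaw 34.18 toolz [ 1.4e-03  2.0e-04 -1.0e+00] correct tilt deg [-0.01  0.08  0.  ]
```

View pics/w3.png

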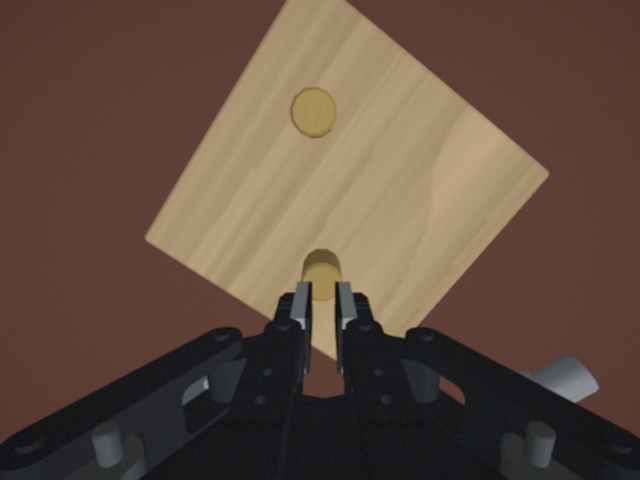

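View pics/s3z.png

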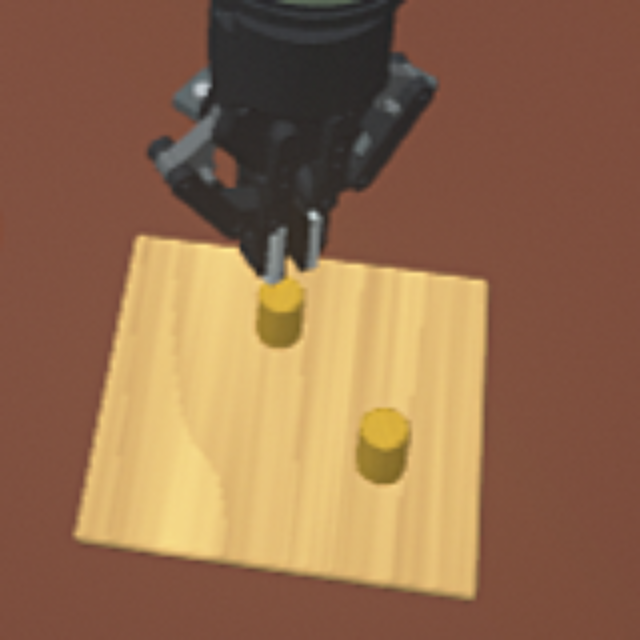

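```bash
python3 - <<'E'
from h import *
W=load('w3');S=load('s3')
E=W['extrinsics'];print('cam',-E[:3,:3].T@E[:3,3], 'axes', E[:3,:3].round(3).tolist())
print('TCP in cam',E[:3,:3]@[.5142,.2153,.0219]+E[:3,3])
print('proj TCP side',proj(S,[(.5142,.2153,.0219),(.5142,.2153,.041),(.5142,.2153,.07)]),'wrist',proj(W,[(.5142,.2153,.0219),(.5142,.2153,.041)]))
cv2.imwrite('pics/w3z.png',cv2.resize(W['image'][240:360,250:400],None,fx=5,fy=5,interpolation=cv2.INTER_CUBIC))
cv2.imwrite('pics/s3y.png',cv2.resize(S['image'][315:375,320:400],None,fx=9,fy=9,interpolation=cv2.INTER_CUBIC))
E
```

```text
cam [0.47764769 0.27168198 0.20045704] axes [[0.827, 0.562, 0.001], [0.541, -0.797, 0.267], [0.151, -0.221, -0.964]]
TCP in cam [-0.00159437  0.01698769  0.19001709]
proj TCP side [[348.38347068 347.66172826]
 [348.91803746 340.88392876]
 [349.75532365 330.27154929]] wrist [[320.25296794 271.91601717]
 [319.98176769 285.26824832]]
```

View pics/w3z.png

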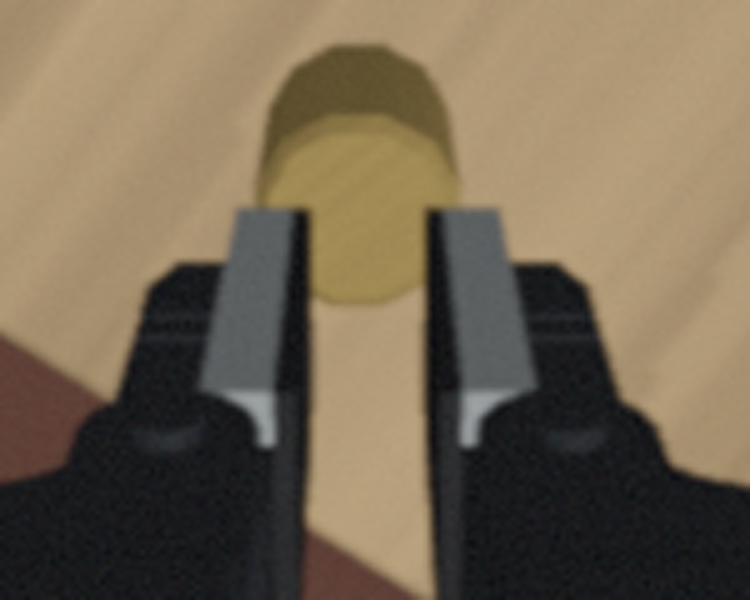

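View pics/s3y.png

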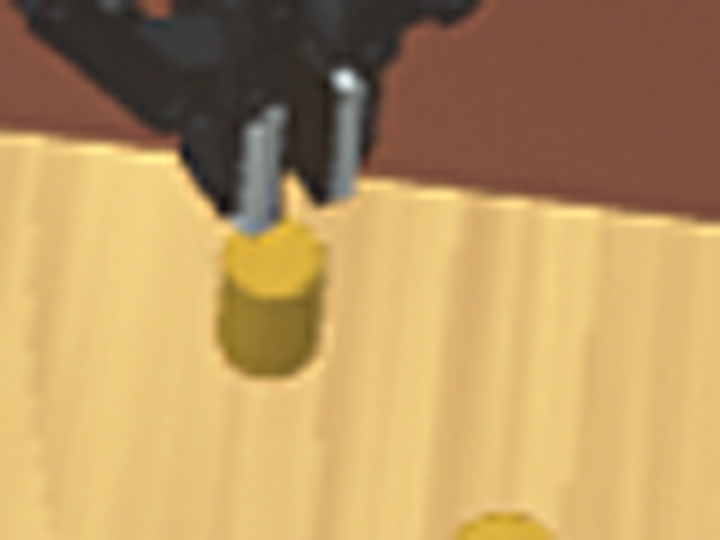

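```bash
python3 - <<'E'
from h import *
W=load('w3');S=load('s3')
c=np.array([.5142,.2153,.0219]);j=np.array([.827,.562,0]);p=np.array([-.562,.827,0])
print('exp +finger front tip',proj(W,[c+j*.008+p*.011]),proj(S,[c+j*.008+p*.011]))
print('tri +',tri(W,(344,282),S,(348.2,340.4)))
print('tri -',tri(W,(303.5,282),S,(357.8,337.5)))
E
```

```text
exp +finger front tip [[334.7182806  253.15223288]] [[347.55331337 353.53533538]]
tri + (array([0.51630358, 0.23030885, 0.06114998]), np.float64(0.0024918220863121548))
tri - (array([0.50079222, 0.22035318, 0.06041913]), np.float64(0.004339635342942012))
```

Triangulating the visible fingertips from the wrist and side views puts them at z≈0.061. The reported TCP z is 0.022, so the closed fingers went over the blank's top. I'll open, go lower in steps, and re-measure.

Request:
{"api": "send_rows", "payload": {
  "targets": [
    [45, 0, 0, 0, 0, 0, 0],
    [45, 0, 0, 0, 0, 0, 0],
    [45, 0, 0, 0, 0, 0, 0],
    [45, 0, 0, 0, 0, 0, 0],
    [45, 0, 0, -7, 0, 0, 0],
    [45, 0, 0, -7, 0, 0, 0],
    [45, 0, 0, 0, 0, 0, 0]
  ]
}}

```text
t: 3.77
ee_pos: [0.5142, 0.2154, 0.0066]
eef_rot: [1.47, 2.775, 0.002]
ft_force: [0.4, 0.7, -0.3]
gripper_width: 0.527
```

```bash
python3 - <<'E'
from h import *
plan(.5142,.2158,-.016,34)
W=snap('wrist','w4');S=snap('side','s4')
a=cv2.resize(W['image'][220:370,200:450],None,fx=3,fy=3);b=cv2.resize(S['image'][300:375,300:425],None,fx=6,fy=6)
cv2.imwrite('pics/m4.png',np.vstack([a[:300],b[:300,:750]]))
E
```

```text
t 3.77 pos mm [514.2 215.4   6.6] need mm [ -0.    0.4 -22.6] F [ 0.4  0.7 -0.3] w 45.0
jaw yaw 34.18 toolz [ 1.8e-03  4.0e-04 -1.0e+00] correct tilt deg [-0.02  0.1   0.  ] dyaw -0.18
```

View pics/m4.png

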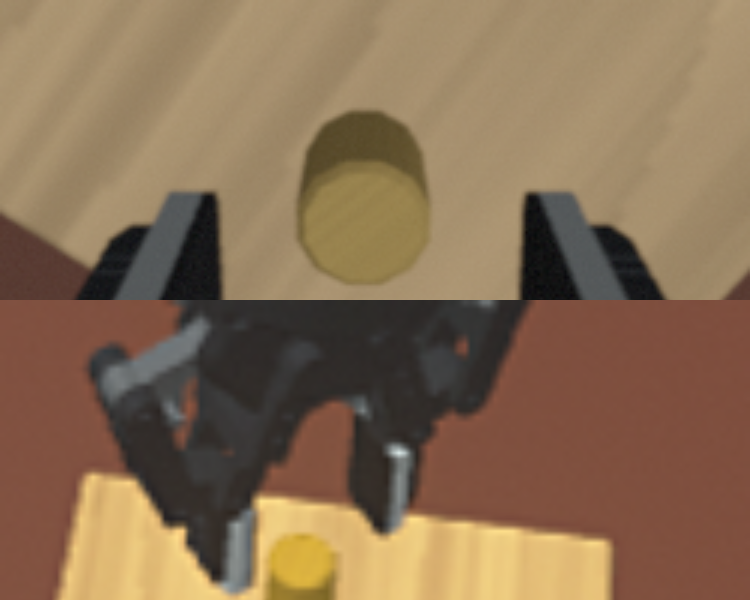

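No contact at reported z = 6.6 mm, which is below the board top, so the offset is real. Going lower.

Request:
{"api": "send_rows", "payload": {
  "targets": [
    [45, 0, 0.3, -6, 0, 0, 0],
    [45, 0, 0, -6, 0, 0, 0],
    [45, 0, 0, -6, 0, 0, 0],
    [45, 0, 0, -2, 0, 0, 0],
    [45, 0, 0, -1, 0, 0, 0],
    [45, 0, 0, 0, 0, 0, 0]
  ]
}}

```text
t: 4.37
ee_pos: [0.5144, 0.2158, -0.016]
eef_rot: [1.47, 2.775, 0.002]
ft_force: [-0.2, 0.4, 0.3]
gripper_width: 0.529
```

```bash
python3 - <<'E'
from h import *
plan(.5142,.2158,-.016,34)
W=snap('wrist','w5');S=snap('side','s5')
a=cv2.resize(W['image'][220:370,200:450],None,fx=3,fy=3);b=cv2.resize(S['image'][310:375,300:425],None,fx=6,fy=6)
cv2.imwrite('pics/m5.png',np.vstack([a[:300],b[:300,:750]]))
E
```

```text
t 4.37 pos mm [514.4 215.8 -16. ] need mm [-0.2  0.  -0. ] F [-0.2  0.4  0.3] w 45.1
jaw yaw 34.17 toolz [ 2.2e-03  5.0e-04 -1.0e+00] correct tilt deg [-0.03  0.13  0.  ] dyaw -0.17
```

View pics/m5.png

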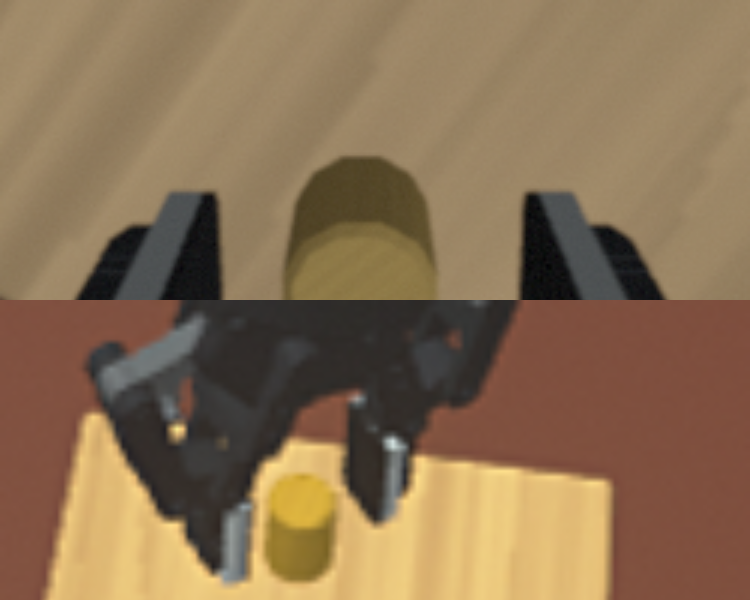

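The pads now straddle the blank's upper half. Closing.

Request:
{"api": "send_rows", "payload": {
  "targets": [
    [10, 0, 0, 0, 0, 0, 0],
    [10, 0, 0, 0, 0, 0, 0],
    [10, 0, 0, 0, 0, 0, 0],
    [10, 0, 0, 0, 0, 0, 0],
    [10, 0, 0, 0, 0, 0, 0],
    [10, 0, 0, 0, 0, 0, 0]
  ],
  "force": 60
}}

```text
t: 4.97
ee_pos: [0.515, 0.2161, -0.0147]
eef_rot: [1.469, 2.774, 0.004]
ft_force: [0.5, 0.2, -0.5]
gripper_width: 0.227
```

```bash
python3 - <<'E'
from h import *
plan(.5142,.2158,-.016,34)
W=snap('wrist','w6');S=snap('side','s6')
a=cv2.resize(W['image'][220:370,200:450],None,fx=3,fy=3);b=cv2.resize(S['image'][310:375,300:425],None,fx=6,fy=6)
cv2.imwrite('pics/m6.png',np.vstack([a[:300],b[:300,:750]]))
E
```

```text
t 4.97 pos mm [515.  216.1 -14.7] need mm [-0.8 -0.3 -1.3] F [ 0.5  0.2 -0.5] w 19.4
jaw yaw 34.18 toolz [ 0.0037  0.0012 -1.    ] correct tilt deg [-0.07  0.21  0.  ] dyaw -0.18
```

View pics/m6.png

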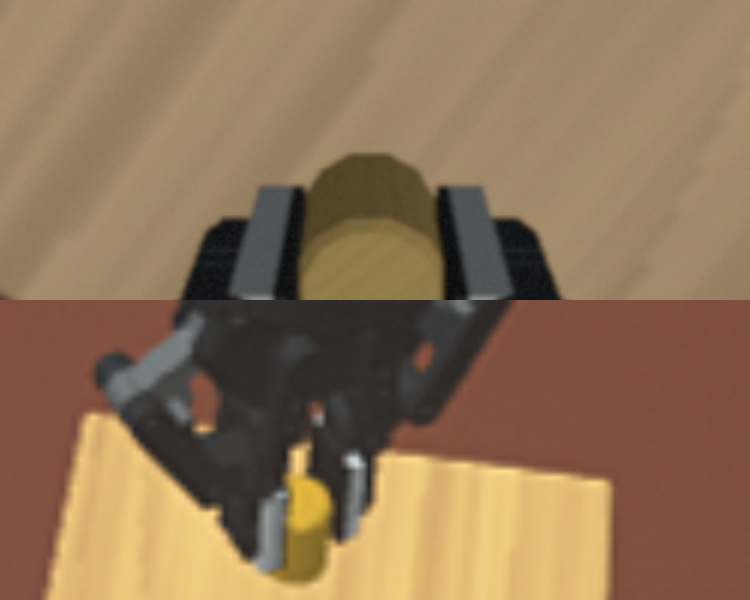

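Gripped, with the blank snug between the pads and the width reading 19.4 mm. Lifting and carrying it to the tube.

Request:
{"api": "send_rows", "payload": {
  "targets": [
    [10, 0, 0, 10, 0, 0.2, 0],
    [10, 0, 0, 30, 0, 0, 0],
    [10, 0, 0, 30, 0, 0, 0],
    [10, 0, 0, 30, 0, 0, 0],
    [10, 0, -10, 15, 0, 0, 0],
    [10, 0, -25, 0, 0, 0, 0],
    [10, 0, -30, 0, 0, 0, 0],
    [10, 0, -25, 0, 0, 0, 0],
    [10, 0, -10, 0, 0, 0, 0],
    [10, 0, 0, 0, 0, 0, 0]
  ]
}}

```text
t: 5.9
ee_pos: [0.513, 0.1129, 0.1057]
eef_rot: [-1.466, -2.778, -0.001]
ft_force: [0.7, -0.0, -1.1]
gripper_width: 0.228
```

```bash
python3 - <<'E'
from h import *
plan(.511,.055,.13,34)
E
```

```text
t 5.9 pos mm [513.  112.9 105.7] need mm [ -2.  -57.9  24.3] F [ 0.7 -0.  -1.1] w 19.5
jaw yaw 34.36 toolz [-1.0e-04  1.1e-03 -1.0e+00] correct tilt deg [-0.06 -0.01 -0.  ] dyaw -0.36
```

Request:
{"api": "send_rows", "payload": {
  "targets": [
    [10, 0, 0, 14, 0, 0, 0],
    [10, 0, -10, 10, 0, 0, 0],
    [10, -1, -18, 2, 0, 0, 0],
    [10, -1, -15, 0, 0, 0, 0],
    [10, 0, -8, 0, 0, 0, 0],
    [10, 0, 0, 0, 0, 0, 0],
    [10, 0, 0, 0, 0, 0, 0]
  ]
}}

```text
t: 6.48
ee_pos: [0.5109, 0.0622, 0.1333]
eef_rot: [-1.461, -2.78, -0.004]
ft_force: [0.5, -0.8, -0.5]
gripper_width: 0.231
```

```bash
python3 - <<'E'
from h import *
plan(.511,.055,.13,34)
W=snap('wrist','w7');S=snap('side','s7');T=snap('top','t7')
a=cv2.resize(W['image'][220:345,200:450],None,fx=3.2,fy=3.2)[:300,:800];b=cv2.resize(S['image'][210:270,320:400],None,fx=5,fy=5);c=cv2.resize(T['image'][265:325,245:325],None,fx=5,fy=5)
cv2.imwrite('pics/m7.png',np.vstack([a,np.hstack([b,c])]))
E
```

```text
t 6.48 pos mm [510.9  62.2 133.3] need mm [ 0.1 -7.2 -3.3] F [ 0.5 -0.8 -0.5] w 19.7
jaw yaw 34.54 toolz [-1.0e-04  2.6e-03 -1.0e+00] correct tilt deg [-0.15 -0.01 -0.  ] dyaw -0.54
```

View pics/m7.png

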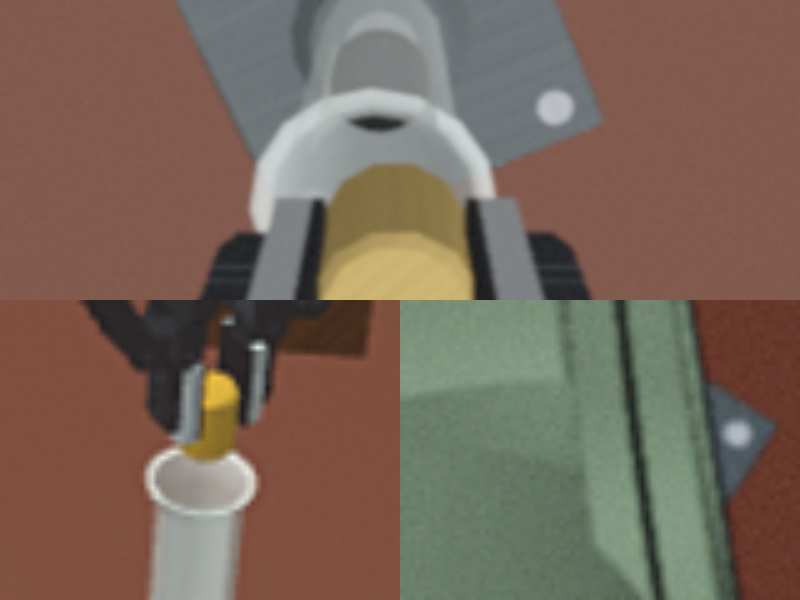

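```bash
python3 - <<'E'
from h import *
W=load('w7')
A=[onz(W,(x/3.2+200,y/3.2+220),.135) for x,y in((252,195),(494,190),(373,88))]
print(np.round(A,4)); L,R,F=A; print('w',np.linalg.norm(L-R),'mid',(L+R)/2)
E=W['extrinsics'];p=-E[1,:2]/np.linalg.norm(E[1,:2]);print(p) ; rr=np.linalg.norm(L-R)/2
print('ctr',F[:2]-p*rr, F[:2]-p*.020)
# blank top centre in wrist: edges x=318..474, top face upper edge y=232
print(onz(W,(396/3.2+200,232/3.2+220),.1333+.0527))
E
```

```text
[[0.4946 0.0451 0.135 ]
 [0.5288 0.0698 0.135 ]
 [0.501  0.0732 0.135 ]]
w 0.04224260405538323 mid [0.51168882 0.05743684 0.135     ]
[-0.56677894  0.82386991]
ctr [0.51297723 0.0557503 ] [0.5123417  0.05667411]
[0.50630251 0.07208664 0.186     ]
```

Request:
{"api": "send_rows", "payload": {
  "targets": [
    [10, 0.3, -4.5, -2, -0.15, 0, -0.4],
    [10, 0, -1, 0, 0, 0, 0],
    [10, 0, 0, 0, 0, 0, 0],
    [10, 0, 0, 0, 0, 0, 0]
  ]
}}

```text
t: 6.97
ee_pos: [0.511, 0.0584, 0.1305]
eef_rot: [-1.468, -2.777, 0.001]
ft_force: [-0.5, 0.4, -0.4]
gripper_width: 0.23
```

```bash
python3 - <<'E'
from h import *
plan(.5112,.0556,.101,34)
E
```

```text
t 6.97 pos mm [511.   58.4 130.5] need mm [  0.2  -2.8 -29.5] F [-0.5  0.4 -0.4] w 19.7
jaw yaw 34.29 toolz [-9.e-04  1.e-04 -1.e+00] correct tilt deg [-0.01 -0.05 -0.  ] dyaw -0.29
```

Request:
{"api": "send_rows", "payload": {
  "targets": [
    [10, 0.2, -2.8, -3, 0, 0, 0],
    [10, 0, 0, -6, 0, 0, 0],
    [10, 0, 0, -6, 0, 0, 0],
    [10, 0, 0, -5, 0, 0, 0],
    [10, 0, 0, 0, 0, 0, 0]
  ]
}}

```text
t: 7.38
ee_pos: [0.5111, 0.0556, 0.1081]
eef_rot: [-1.467, -2.777, 0.0]
ft_force: [-0.1, -0.3, -0.4]
gripper_width: 0.232
```

```bash
python3 - <<'E'
from h import *
plan(.5112,.0556,.101,34)
W=snap('wrist','w8');S=snap('side','s8')
a=cv2.resize(W['image'][200:350,220:420],None,fx=4,fy=4)[:,:800];b=cv2.resize(S['image'][215:275,320:400],None,fx=8,fy=8)
cv2.imwrite('pics/m8.png',a);cv2.imwrite('pics/m8s.png',b)
E
```

```text
t 7.38 pos mm [511.1  55.6 108.1] need mm [ 0.1 -0.  -7.1] F [-0.1 -0.3 -0.4] w 19.8
jaw yaw 34.31 toolz [-1.2e-03  3.0e-04 -1.0e+00] correct tilt deg [-0.02 -0.07 -0.  ] dyaw -0.31
```

View pics/m8.png

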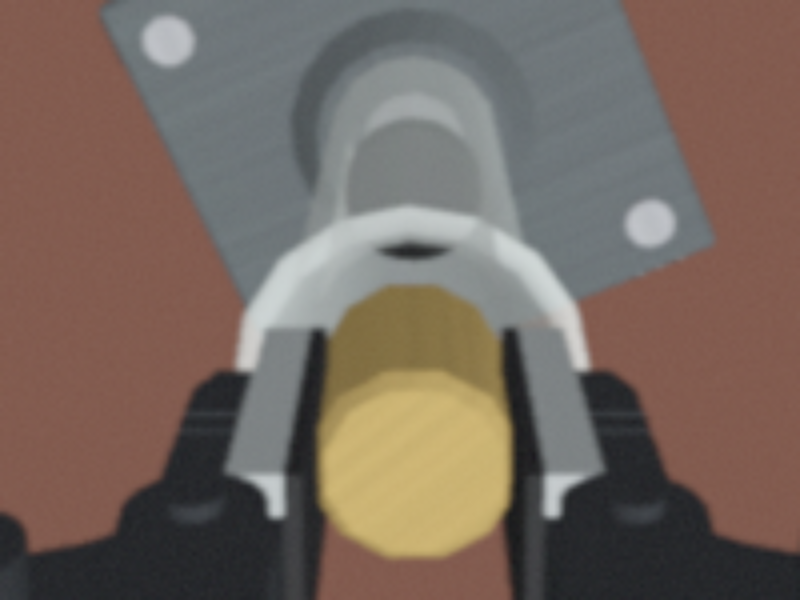

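View pics/m8s.png

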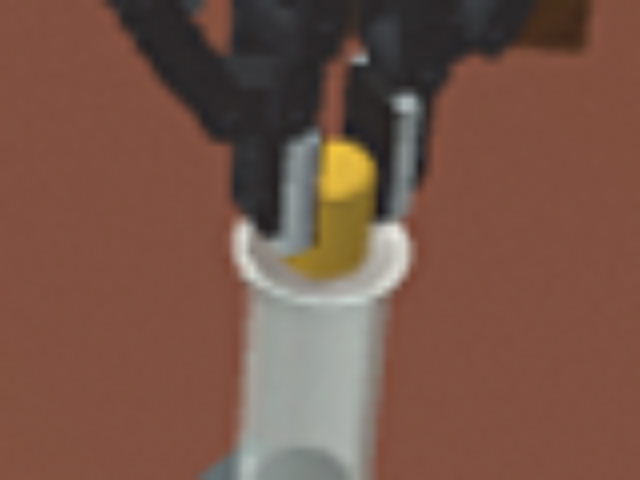

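The blank is centred over the mouth: blank x≈412 and ring x≈412 in the wrist zoom. Lowering into the funnel.

Request:
{"api": "send_rows", "payload": {
  "targets": [
    [10, 0, 0, -3, 0, 0, 0],
    [10, 0, 0, -2.5, 0, 0, 0],
    [10, 0, 0, -2, 0, 0, 0],
    [10, 0, 0, 0, 0, 0, 0]
  ]
}}

```text
t: 7.82
ee_pos: [0.5117, 0.0558, 0.1012]
eef_rot: [1.467, 2.778, 0.001]
ft_force: [1.0, -0.1, -1.2]
gripper_width: 0.229
```

```bash
python3 - <<'E'
from h import *
plan(.5112,.0556,.101,34)
E
```

```text
t 7.82 pos mm [511.7  55.8 101.2] need mm [-0.5 -0.2 -0.2] F [ 1.  -0.1 -1.2] w 19.6
jaw yaw 34.31 toolz [ 5.e-04  5.e-04 -1.e+00] correct tilt deg [-0.03  0.03  0.  ] dyaw -0.31
```

Request:
{"api": "send_rows", "payload": {
  "targets": [
    [10, -0.3, 0, -2, 0, 0, 0],
    [10, 0, 0, 0, 0, 0, 0],
    [40, 0, 0, 0, 0, 0, 0],
    [40, 0, 0, 0, 0, 0, 0],
    [40, 0, 0, 0, 0, 0, 0],
    [40, 0, 0, 0, 0, 0, 0]
  ]
}}

```text
t: 8.32
ee_pos: [0.5117, 0.0558, 0.0994]
eef_rot: [1.467, 2.777, 0.002]
ft_force: [0.1, -0.3, 0.1]
gripper_width: 0.469
```

```bash
python3 - <<'E'
from h import *
plan(.5112,.0556,.101,34)
W=snap('wrist','w9')
cv2.imwrite('pics/m9.png',cv2.resize(W['image'][200:350,220:420],None,fx=4,fy=4))
E
```

```text
t 8.32 pos mm [511.7  55.8  99.4] need mm [-0.5 -0.2  1.6] F [ 0.1 -0.3  0.1] w 40.1
jaw yaw 34.32 toolz [ 1.5e-03  6.0e-04 -1.0e+00] correct tilt deg [-0.03  0.08  0.  ] dyaw -0.32
```

View pics/m9.png

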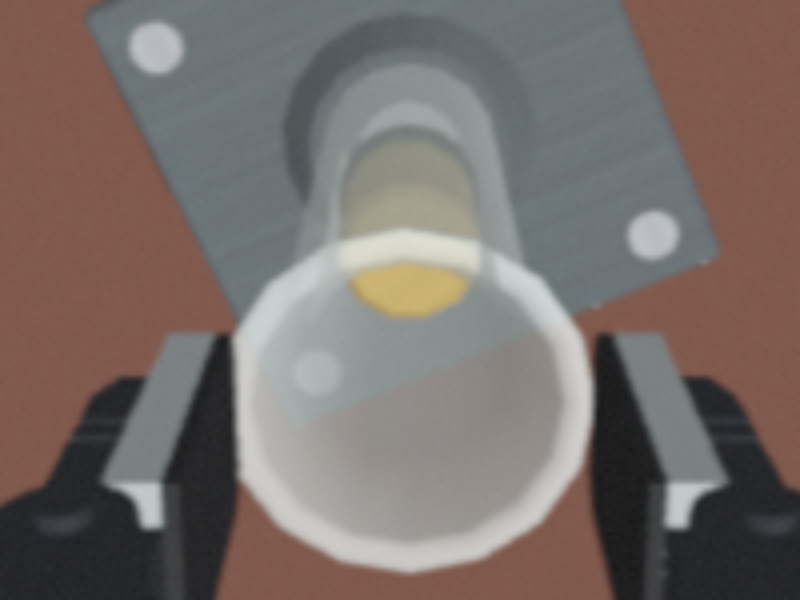

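Blank A dropped in and is visible inside the tube. Going for blank B.

Request:
{"api": "send_rows", "payload": {
  "targets": [
    [45, 0, 0, 15, 0, 0, 0],
    [45, 0, 0, 25, 0, 0, 0],
    [45, -5, 20, 5, 0, 0, 0],
    [45, -7, 35, 0, 0, 0, 0],
    [45, -8, 38, 0, 0, 0, 0],
    [45, -8, 38, -10, 0, 0, 0],
    [45, -8, 38, -25, 0, 0, 0],
    [45, -7, 34, -30, 0, 0, 0],
    [45, -4, 20, -20, 0, 0, 0],
    [45, 0, 0, 0, 0, 0, 0]
  ]
}}

```text
t: 9.2
ee_pos: [0.4632, 0.2791, 0.0655]
eef_rot: [1.473, 2.77, 0.009]
ft_force: [-0.7, 0.5, -0.5]
gripper_width: 0.525
```

Request:
{"api": "send_rows", "payload": {
  "targets": [
    [45, 0, 0, 0, 0, 0, 0]
  ]
}}

```text
t: 9.28
ee_pos: [0.4625, 0.2795, 0.0649]
eef_rot: [1.471, 2.772, 0.007]
ft_force: [0.2, -1.2, 0.6]
gripper_width: 0.528
```

```bash
python3 - <<'E'
from h import *
plan(.4650,.2822,-.016,34)
W=snap('wrist','w10')
cv2.imwrite('pics/m10.png',cv2.resize(W['image'][150:350,200:450],None,fx=3,fy=3))
E
```

```text
t 9.28 pos mm [462.5 279.5  64.9] need mm [  2.5   2.7 -80.9] F [ 0.2 -1.2  0.6] w 45.1
jaw yaw 34.08 toolz [ 0.0052  0.0023 -1.    ] correct tilt deg [-0.13  0.3   0.  ] dyaw -0.08
```

View pics/m10.png

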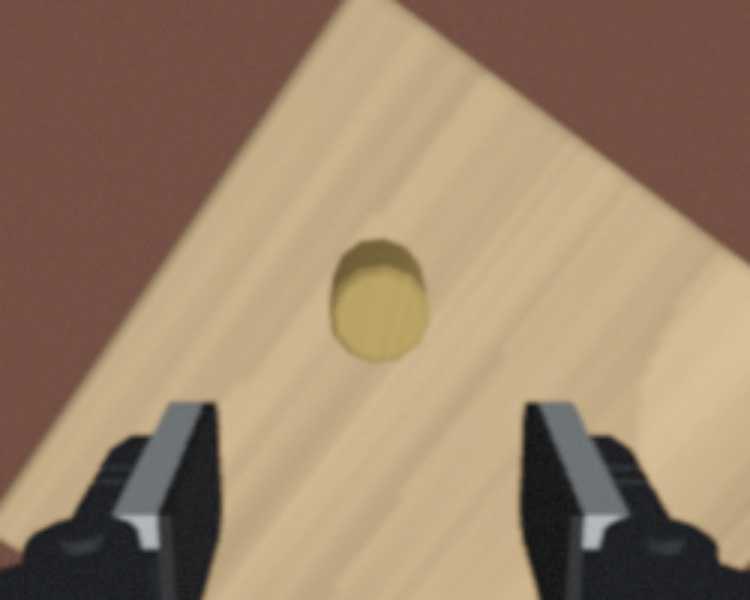

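```bash
python3 - <<'E'
from h import *
W=load('w10')
print(onz(W,(380/3+200,313/3+150),.038))
E
```

```text
[0.4649621  0.28312342 0.038     ]
```

Request:
{"api": "send_rows", "payload": {
  "targets": [
    [45, 1.5, 2, -15, -0.1, 0.3, 0],
    [45, 0.5, 0.5, -15, 0, 0, 0],
    [45, 0, 0, -15, 0, 0, 0],
    [45, 0, 0, -12, 0, 0, 0],
    [45, 0, 0, -6, 0, 0, 0],
    [45, 0, 0, -3, 0, 0, 0],
    [45, 0, 0, 0, 0, 0, 0]
  ]
}}

```text
t: 9.92
ee_pos: [0.4704, 0.276, 0.0025]
eef_rot: [1.483, 2.764, 0.009]
ft_force: [0.9, 0.1, -0.6]
gripper_width: 0.529
```

```bash
python3 - <<'E'
from h import *
plan(.4650,.2822,-.016,34)
E
```

```text
t 9.92 pos mm [470.4 276.    2.5] need mm [ -5.4   6.2 -18.5] F [ 0.9  0.1 -0.6] w 45.2
jaw yaw 33.56 toolz [ 0.0072  0.0027 -1.    ] correct tilt deg [-0.15  0.41  0.  ] dyaw 0.44
```

Request:
{"api": "send_rows", "payload": {
  "targets": [
    [45, -4, 5, 0, -0.1, 0.4, 0.4],
    [45, 0, 0, 0, 0, 0, 0],
    [45, 0, 0, 0, 0, 0, 0]
  ]
}}

```text
t: 10.17
ee_pos: [0.4672, 0.2811, 0.0046]
eef_rot: [1.476, 2.773, 0.004]
ft_force: [0.1, 0.1, -0.7]
gripper_width: 0.526
```

```bash
python3 - <<'E'
from h import *
plan(.4650,.2826,-.016,34)
E
```

```text
t 10.17 pos mm [467.2 281.1   4.6] need mm [ -2.2   1.5 -20.6] F [ 0.1  0.1 -0.7] w 44.9
jaw yaw 33.93 toolz [ 0.0015  0.0018 -1.    ] correct tilt deg [-0.1   0.08  0.  ] dyaw 0.07
```

Request:
{"api": "send_rows", "payload": {
  "targets": [
    [45, -2, 1.5, -3, -0.1, 0, 0],
    [45, -0.3, 0.3, -6, 0, 0, 0],
    [45, -0.3, 0.3, -6, 0, 0, 0],
    [45, 0, 0, -4, 0, 0, 0],
    [45, 0, 0, 0, 0, 0, 0],
    [45, 0, 0, 0, 0, 0, 0]
  ]
}}

```text
t: 10.67
ee_pos: [0.4643, 0.284, -0.0158]
eef_rot: [1.475, 2.772, 0.002]
ft_force: [0.2, -0.1, 0.8]
gripper_width: 0.526
```

```bash
python3 - <<'E'
from h import *
plan(.4650,.2826,-.016,34)
W=snap('wrist','w11')
cv2.imwrite('pics/m11.png',cv2.resize(W['image'][200:400,200:450],None,fx=3,fy=3))
print(proj(W,[(.465,.2826,.038)]))
E
```

```text
t 10.67 pos mm [464.3 284.  -15.8] need mm [ 0.7 -1.4 -0.2] F [ 0.2 -0.1  0.8] w 44.9
jaw yaw 33.98 toolz [ 2.3e-03  5.0e-04 -1.0e+00] correct tilt deg [-0.03  0.13  0.  ] dyaw 0.02
[[318.96460178 321.92640305]]
```

View pics/m11.png

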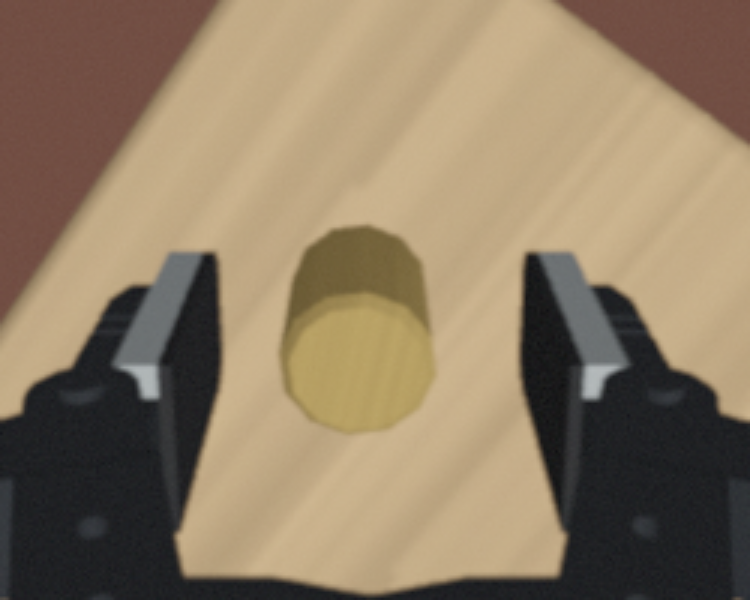

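Request:
{"api": "send_rows", "payload": {
  "targets": [
    [45, 1, -1.7, 0, 0, 0.1, 0],
    [45, 0, 0, 0, 0, 0, 0],
    [10, 0, 0, 0, 0, 0, 0],
    [10, 0, 0, 0, 0, 0, 0],
    [10, 0, 0, 0, 0, 0, 0],
    [10, 0, 0, 0, 0, 0, 0],
    [10, 0, 0, 0, 0, 0, 0],
    [10, 0, 0, 0, 0, 0, 0]
  ]
}}

```text
t: 11.38
ee_pos: [0.4658, 0.282, -0.015]
eef_rot: [1.476, 2.773, 0.002]
ft_force: [-0.3, -0.7, -1.4]
gripper_width: 0.225
```

```bash
python3 - <<'E'
from h import *
plan(.4650,.2826,-.016,34)
W=snap('wrist','w12')
cv2.imwrite('pics/m12.png',cv2.resize(W['image'][200:350,220:420],None,fx=4,fy=4))
E
```

```text
t 11.38 pos mm [465.8 282.  -15. ] need mm [-0.8  0.6 -1. ] F [-0.3 -0.7 -1.4] w 19.2
jaw yaw 33.95 toolz [ 1.1e-03  9.0e-04 -1.0e+00] correct tilt deg [-0.05  0.06  0.  ] dyaw 0.05
```

View pics/m12.png

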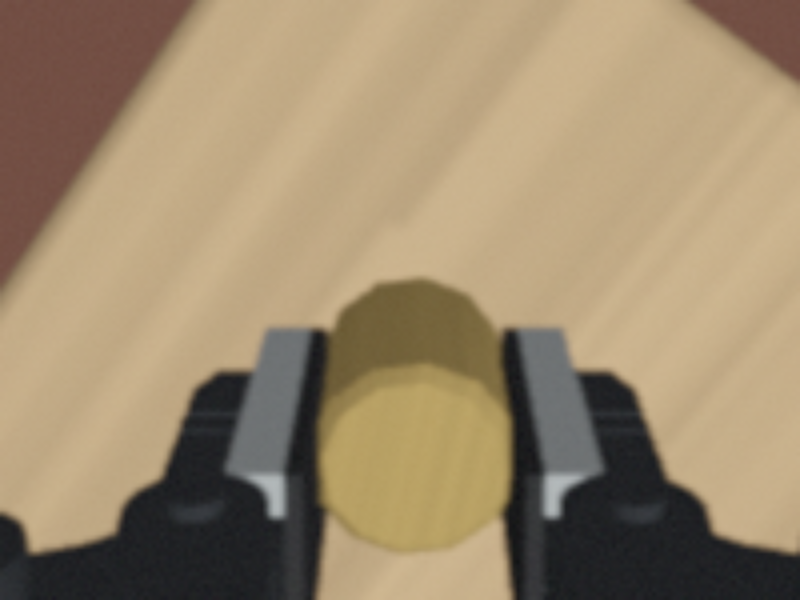

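Gripped just like A, with the same picture geometry. Lifting and carrying it over.

Request:
{"api": "send_rows", "payload": {
  "targets": [
    [10, 0, 0, 12, 0, 0, 0],
    [10, 0, 0, 35, 0, 0, 0],
    [10, 0, 0, 38, 0, 0, 0],
    [10, 2, -10, 35, 0, 0, 0],
    [10, 6, -30, 25, 0, 0, 0],
    [10, 7, -35, 5, 0, 0, 0],
    [10, 7, -35, 0, 0, 0, 0],
    [10, 7, -35, 0, 0, 0, 0],
    [10, 4, -20, 0, 0, 0, 0],
    [10, 0, 0, 0, 0, 0, 0]
  ]
}}

```text
t: 12.27
ee_pos: [0.4965, 0.1099, 0.1498]
eef_rot: [1.468, 2.772, 0.005]
ft_force: [0.6, -0.2, -2.0]
gripper_width: 0.228
```

```bash
python3 - <<'E'
from h import *
plan(.5115,.0558,.13,34)
E
```

```text
t 12.27 pos mm [496.5 109.9 149.8] need mm [ 15.  -54.1 -19.8] F [ 0.6 -0.2 -2. ] w 19.5
jaw yaw 34.2 toolz [ 5.7e-03  7.0e-04 -1.0e+00] correct tilt deg [-0.04  0.32  0.  ] dyaw -0.20
```

Request:
{"api": "send_rows", "payload": {
  "targets": [
    [10, 5, -18, -4, 0, 0.3, 0],
    [10, 5, -18, -5, 0, 0, 0],
    [10, 4, -13, -5, 0, 0, 0],
    [10, 0, -3, 0, 0, 0, 0],
    [10, 0, 0, 0, 0, 0, 0],
    [10, 0, 0, 0, 0, 0, 0]
  ]
}}

```text
t: 12.77
ee_pos: [0.5105, 0.0568, 0.1398]
eef_rot: [1.471, 2.774, 0.005]
ft_force: [1.1, 0.1, -0.8]
gripper_width: 0.229
```

```bash
python3 - <<'E'
from h import *
plan(.5115,.0558,.101,34)
E
```

```text
t 12.77 pos mm [510.5  56.8 139.8] need mm [  1.   -1.  -38.8] F [ 1.1  0.1 -0.8] w 19.5
jaw yaw 34.15 toolz [ 0.003   0.0021 -1.    ] correct tilt deg [-0.12  0.17  0.  ] dyaw -0.15
```

Request:
{"api": "send_rows", "payload": {
  "targets": [
    [10, 1, -1, -5, -0.1, 0.2, 0],
    [10, 0, 0, -9, 0, 0, 0],
    [10, 0, 0, -9, 0, 0, 0],
    [10, 0, 0, -6, 0, 0, 0],
    [10, 0, 0, 0, 0, 0, 0],
    [10, 0, 0, 0, 0, 0, 0]
  ]
}}

```text
t: 13.27
ee_pos: [0.5107, 0.0597, 0.1081]
eef_rot: [-1.464, -2.778, -0.001]
ft_force: [0.3, 0.6, -0.4]
gripper_width: 0.229
```

```bash
python3 - <<'E'
from h import *
plan(.5115,.0558,.101,34)
W=snap('wrist','w13')
cv2.imwrite('pics/m13.png',cv2.resize(W['image'][200:350,220:420],None,fx=4,fy=4))
E
```

```text
t 13.27 pos mm [510.7  59.7 108.1] need mm [ 0.8 -3.9 -7.1] F [ 0.3  0.6 -0.4] w 19.6
jaw yaw 34.42 toolz [-0.0012  0.0013 -1.    ] correct tilt deg [-0.08 -0.07 -0.  ] dyaw -0.42
```

View pics/m13.png

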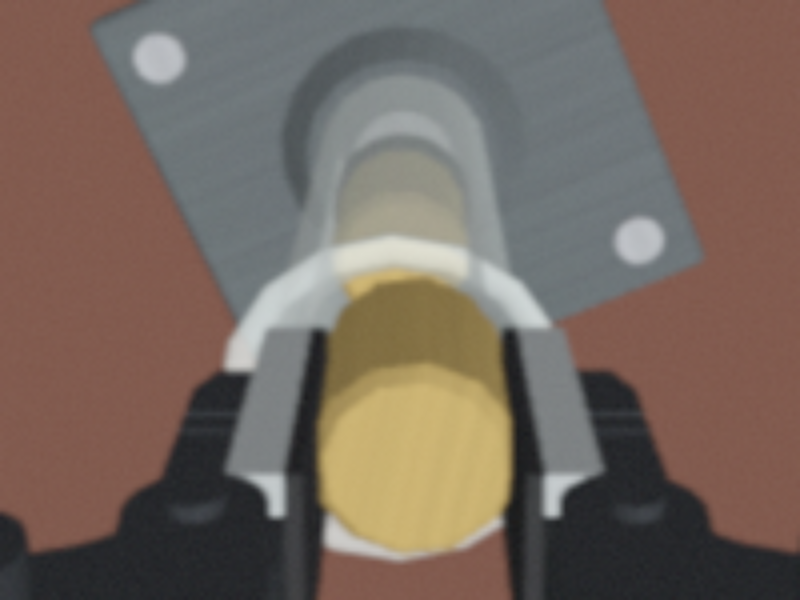

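Drifted about 4 mm in y: the ring top is at row 235 in the zoom, and was at 207 for A. Correcting before lowering.

Request:
{"api": "send_rows", "payload": {
  "targets": [
    [10, 0.7, -3.5, 0.5, 0, 0, -0.3],
    [10, 0, 0, 0, 0, 0, 0],
    [10, 0, 0, 0, 0, 0, 0],
    [10, 0, 0, 0, 0, 0, 0]
  ]
}}

```text
t: 13.65
ee_pos: [0.5118, 0.0558, 0.1093]
eef_rot: [-1.473, -2.774, -0.002]
ft_force: [-0.4, -0.3, -1.6]
gripper_width: 0.227
```

```bash
python3 - <<'E'
from h import *
plan(.5115,.0558,.101,34)
E
```

```text
t 13.65 pos mm [511.8  55.8 109.3] need mm [-0.3  0.  -8.3] F [-0.4 -0.3 -1.6] w 19.4
jaw yaw 34.06 toolz [-3.0e-04  1.5e-03 -1.0e+00] correct tilt deg [-0.08 -0.02 -0.  ] dyaw -0.06
```

Request:
{"api": "send_rows", "payload": {
  "targets": [
    [10, -0.2, 0, -3, 0, 0, 0],
    [10, 0, 0, -3, 0, 0, 0],
    [10, 0, 0, -2.5, 0, 0, 0],
    [10, 0, 0, -1, 0, 0, 0],
    [10, 0, 0, 0, 0, 0, 0]
  ]
}}

```text
t: 14.07
ee_pos: [0.5118, 0.0557, 0.0991]
eef_rot: [-1.473, -2.774, -0.003]
ft_force: [-0.3, 0.6, 3.0]
gripper_width: 0.227
```

```bash
python3 - <<'E'
from h import *
plan(.5115,.0558,.1,34)
W=snap('wrist','w14')
cv2.imwrite('pics/m14.png',cv2.resize(W['image'][200:350,220:420],None,fx=4,fy=4))
E
```

```text
t 14.07 pos mm [511.8  55.7  99.1] need mm [-0.3  0.1  0.9] F [-0.3  0.6  3. ] w 19.4
jaw yaw 34.06 toolz [ 6.0e-04  1.6e-03 -1.0e+00] correct tilt deg [-0.09  0.03  0.  ] dyaw -0.06
```

View pics/m14.png

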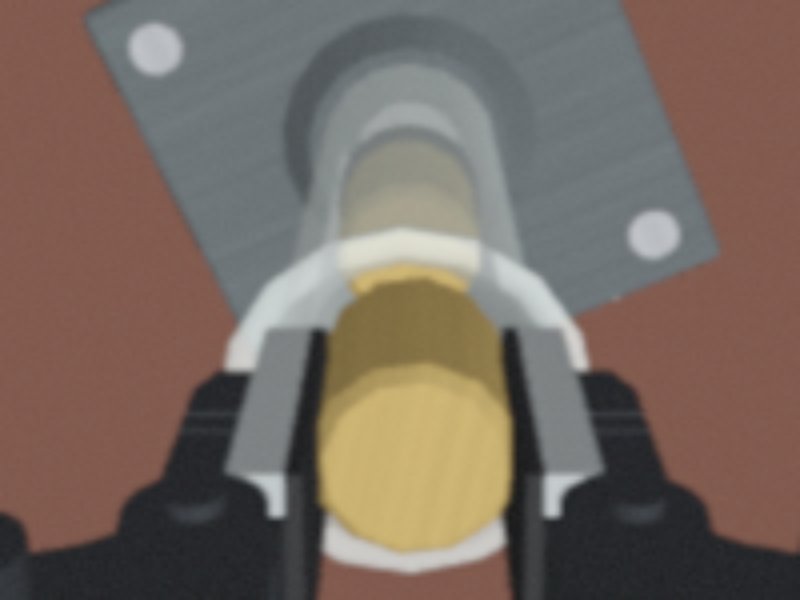

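Request:
{"api": "send_rows", "payload": {
  "targets": [
    [10, -0.7, -0.5, 0, 0, 0, 0],
    [10, 0, 0, 0, 0, 0, 0],
    [40, 0, 0, 0, 0, 0, 0],
    [40, 0, 0, 0, 0, 0, 0],
    [40, 0, 0, 0, 0, 0, 0],
    [40, 0, 0, 0, 0, 0, 0]
  ]
}}

```text
t: 14.62
ee_pos: [0.5112, 0.0553, 0.0995]
eef_rot: [1.473, 2.775, 0.003]
ft_force: [0.1, 0.0, 1.0]
gripper_width: 0.469
```

```bash
python3 - <<'E'
from h import *
plan(.5115,.0558,.1,34)
W=snap('wrist','w15')
cv2.imwrite('pics/m15.png',cv2.resize(W['image'][200:350,220:420],None,fx=4,fy=4))
E
```

```text
t 14.62 pos mm [511.2  55.3  99.5] need mm [0.3 0.5 0.5] F [0.1 0.  1. ] w 40.0
jaw yaw 34.06 toolz [ 0.001   0.0017 -1.    ] correct tilt deg [-0.1   0.06  0.  ] dyaw -0.06
```

View pics/m15.png

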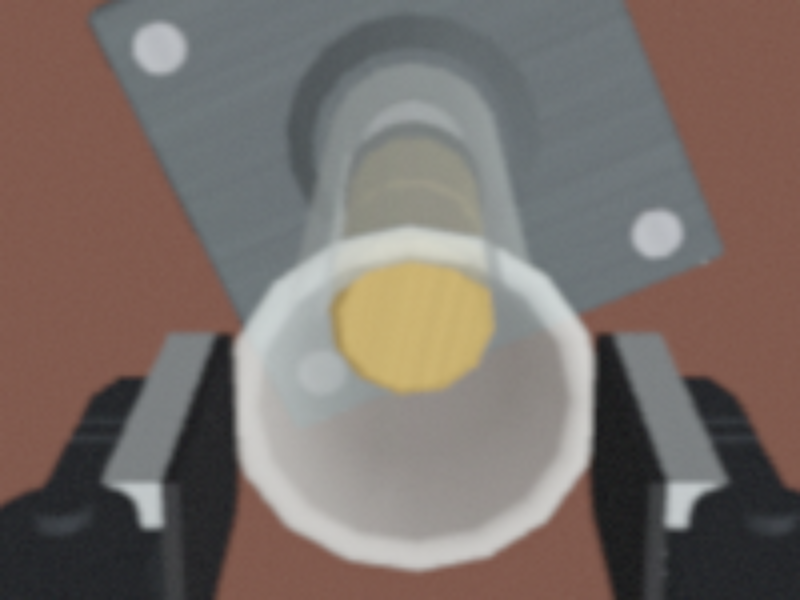

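Both blanks are in the tube, with B's flat top visible at (323,282) in the full wrist frame. Now moving to the rod.

Request:
{"api": "send_rows", "payload": {
  "targets": [
    [60, 0, 0, 15, -0.1, 0, 0],
    [60, 0, 0, 30, 0, 0, 0],
    [60, 0, -12, 30, 0, 0, 0],
    [60, -2, -30, 10, 0, 0, 0],
    [60, -3, -38, 0, 0, 0, 0],
    [60, -3, -38, 0, 0, 0, 0],
    [60, -3, -38, 0, 0, 0, 0],
    [60, -3, -38, 0, 0, 0, 0],
    [60, -2, -25, 0, 0, 0, 0],
    [60, 0, -10, 0, 0, 0, 0]
  ]
}}

```text
t: 15.5
ee_pos: [0.492, -0.1802, 0.1892]
eef_rot: [1.461, 2.779, 0.001]
ft_force: [0.2, -0.4, 0.7]
gripper_width: 0.699
```

```bash
python3 - <<'E'
from h import *
W=load('w15')
for z in(.09,.1,.105,.11,.115,.12): print(z,onz(W,(413/4+220,327/4+200),z))
plan(.4905,-.2555,.15,34)
W=snap('wrist','w16');cv2.imwrite('pics/m16.png',W['image'])
E
```

```text
0.09 [0.51811339 0.04807164 0.09      ]
0.1 [0.51581442 0.05143706 0.1       ]
0.105 [0.51466493 0.05311977 0.105     ]
0.11 [0.51351545 0.05480248 0.11      ]
0.115 [0.51236596 0.05648518 0.115     ]
0.12 [0.51121648 0.05816789 0.12      ]
t 15.5 pos mm [ 492.  -180.2  189.2] need mm [ -1.5 -75.3 -39.2] F [ 0.2 -0.4  0.7] w 59.7
jaw yaw 34.53 toolz [ 1.9e-03 -4.0e-04 -1.0e+00] correct tilt deg [0.03 0.11 0.  ] dyaw -0.53
```

View pics/m16.png

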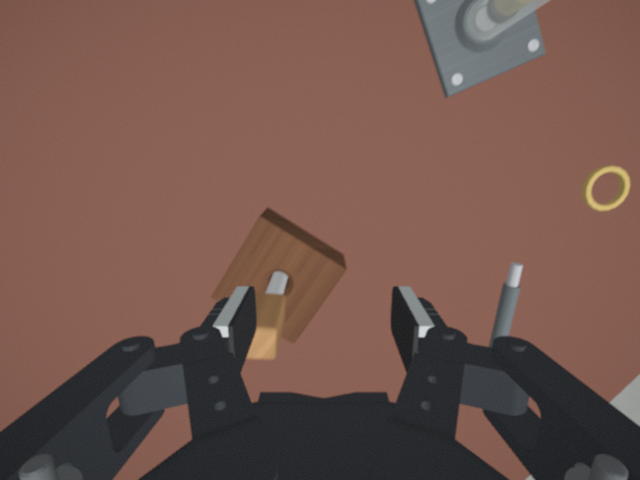

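The wrist view shows the rod handle at (265,320), with its sides parallel to the pads. Moving above it.

Request:
{"api": "send_rows", "payload": {
  "targets": [
    [60, 0, -18, -3, 0, 0, 0],
    [60, -0.5, -22, -5, 0, 0, 0],
    [60, -0.5, -18, -5, 0, 0, -0.4],
    [60, 0, -9, -3, 0, 0, 0],
    [60, 0, 0, 0, 0, 0, 0],
    [60, 0, 0, 0, 0, 0, 0]
  ]
}}

```text
t: 16.05
ee_pos: [0.4905, -0.2505, 0.1725]
eef_rot: [1.474, 2.772, 0.001]
ft_force: [0.1, -0.0, -0.4]
gripper_width: 0.704
```

```bash
python3 - <<'E'
from h import *
plan(.4905,-.2555,.072,34)
W=snap('wrist','w17');cv2.imwrite('pics/m17.png',W['image'])
print(proj(W,[(.4905,-.2555,.16),(.4905,-.2555,.1)]))
E
```

```text
t 16.05 pos mm [ 490.5 -250.5  172.5] need mm [  -0.    -5.  -100.5] F [ 0.1 -0.  -0.4] w 60.1
jaw yaw 34.0 toolz [ 1.9e-03 -1.0e-04 -1.0e+00] correct tilt deg [0.01 0.11 0.  ] dyaw 0.00
[[315.65148548 270.84591351]
 [317.20805494 243.44761587]]
```

View pics/m17.png

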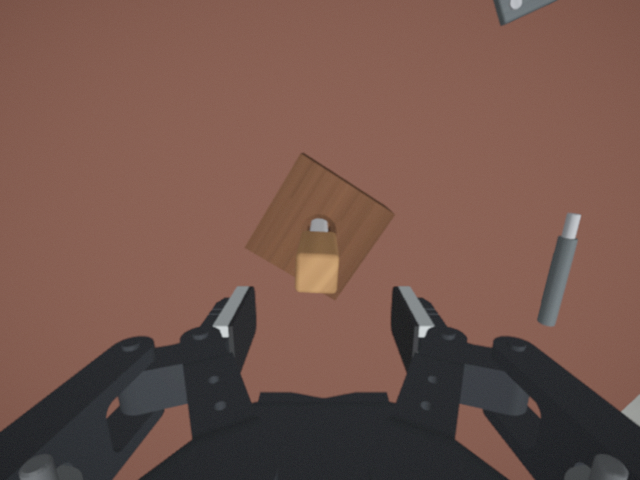

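Request:
{"api": "send_rows", "payload": {
  "targets": [
    [60, 0.6, -3, -5, 0, 0.1, 0],
    [60, 0.2, -1, -12, 0, 0, 0],
    [60, 0, 0, -12, 0, 0, 0],
    [60, 0, 0, -8, 0, 0, 0],
    [60, 0, 0, 0, 0, 0, 0],
    [60, 0, 0, 0, 0, 0, 0]
  ]
}}

```text
t: 16.6
ee_pos: [0.4935, -0.2496, 0.1347]
eef_rot: [1.464, 2.778, 0.003]
ft_force: [0.4, -0.1, 0.6]
gripper_width: 0.701
```

```bash
python3 - <<'E'
from h import *
plan(.4915,-.2556,.072,34)
W=snap('wrist','w18');cv2.imwrite('pics/m18.png',W['image'])
E
```

```text
t 16.6 pos mm [ 493.5 -249.6  134.7] need mm [ -2.   -6.  -62.7] F [ 0.4 -0.1  0.6] w 59.9
jaw yaw 34.41 toolz [ 2.2e-03  8.0e-04 -1.0e+00] correct tilt deg [-0.04  0.12  0.  ] dyaw -0.41
```

View pics/m18.png

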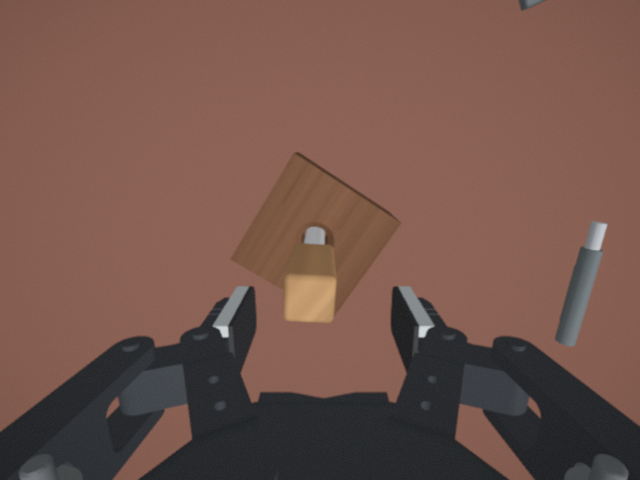

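The handle is at (310,298), slightly left of the pad centre, and vertical motion adds some xy drift. Correcting first, then descending.

Request:
{"api": "send_rows", "payload": {
  "targets": [
    [60, -2, -5.5, 0, 0, 0.1, -0.4],
    [60, 0, 0, 0, 0, 0, 0],
    [60, 0, 0, 0, 0, 0, 0]
  ]
}}

```text
t: 16.9
ee_pos: [0.4919, -0.2556, 0.1361]
eef_rot: [1.474, 2.773, 0.001]
ft_force: [0.2, 0.3, -0.0]
gripper_width: 0.707
```

```bash
python3 - <<'E'
from h import *
plan(.4915,-.2556,.072,34)
W=snap('wrist','w19');cv2.imwrite('pics/m19.png',cv2.resize(W['image'][200:400,200:450],None,fx=3,fy=3))
E
```

```text
t 16.9 pos mm [ 491.9 -255.6  136.1] need mm [ -0.4   0.  -64.1] F [ 0.2  0.3 -0. ] w 60.4
jaw yaw 34.0 toolz [ 1.7e-03  1.0e-04 -1.0e+00] correct tilt deg [-0.   0.1  0. ] dyaw 0.00
```

View pics/m19.png

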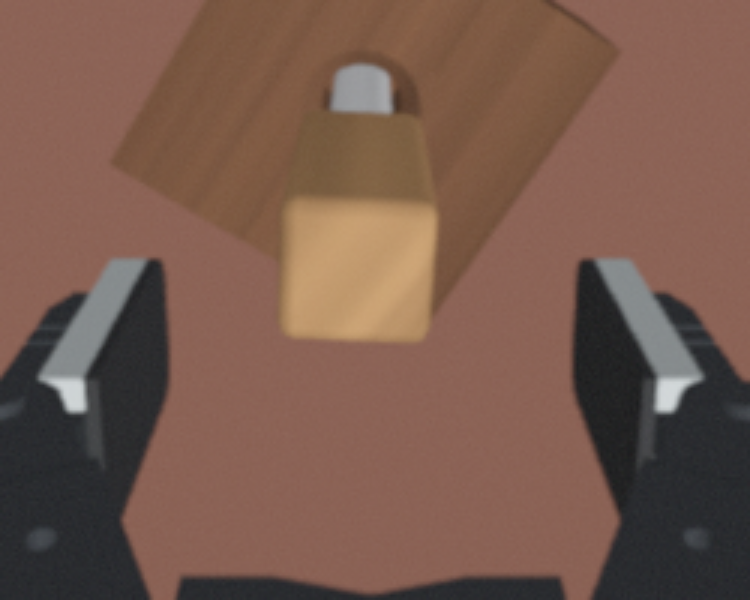

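The handle centre is about 4 px left of the pads' midline, and its edges are turned about 3° clockwise relative to the pads. Aligning, then descending.

Request:
{"api": "send_rows", "payload": {
  "targets": [
    [60, -1, -0.7, -4, 0, 0.1, -2.7],
    [60, 0, 0, -8, 0, 0, 0],
    [60, 0, 0, -8, 0, 0, 0],
    [60, 0, 0, -4, 0, 0, 0],
    [60, 0, 0, 0, 0, 0, 0],
    [60, 0, 0, 0, 0, 0, 0]
  ]
}}

```text
t: 17.45
ee_pos: [0.491, -0.2566, 0.1104]
eef_rot: [1.537, 2.739, 0.0]
ft_force: [0.8, -0.4, -0.4]
gripper_width: 0.705
```

```bash
python3 - <<'E'
from h import *
plan(.4907,-.2562,.072,31.3)
W=snap('wrist','w20');cv2.imwrite('pics/m20.png',cv2.resize(W['image'][200:400,200:450],None,fx=3,fy=3))
E
```

```text
t 17.45 pos mm [ 491.  -256.6  110.4] need mm [ -0.3   0.4 -38.4] F [ 0.8 -0.4 -0.4] w 60.2
jaw yaw 31.42 toolz [ 8.e-04 -4.e-04 -1.e+00] correct tilt deg [0.02 0.04 0.  ] dyaw -0.12
```

View pics/m20.png

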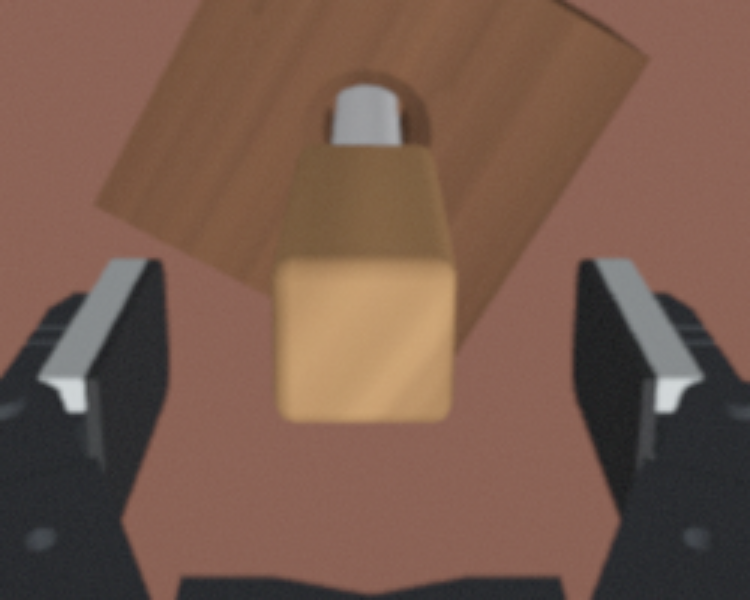

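Aligned square to the handle. Descending to the grip height.

Request:
{"api": "send_rows", "payload": {
  "targets": [
    [60, -0.3, 0, -5, 0, 0, 0],
    [60, 0, 0, -9, 0, 0, 0],
    [60, 0, 0, -9, 0, 0, 0],
    [60, 0, 0, -7, 0, 0, 0],
    [60, 0, 0, -3, 0, 0, 0],
    [60, 0, 0, 0, 0, 0, 0],
    [60, 0, 0, 0, 0, 0, 0]
  ]
}}

```text
t: 18.08
ee_pos: [0.4905, -0.2565, 0.0736]
eef_rot: [1.536, 2.74, 0.0]
ft_force: [0.9, -0.1, 0.6]
gripper_width: 0.703
```

```bash
python3 - <<'E'
from h import *
plan(.4905,-.2562,.072,31.3)
W=snap('wrist','w21');cv2.imwrite('pics/m21.png',cv2.resize(W['image'][200:400,200:450],None,fx=3,fy=3))
S=snap('side','s21');cv2.imwrite('pics/m21s.png',cv2.resize(S['image'][120:240,320:440],None,fx=5,fy=5))
E
```

```text
t 18.08 pos mm [ 490.5 -256.5   73.6] need mm [ 0.   0.3 -1.6] F [ 0.9 -0.1  0.6] w 60.0
jaw yaw 31.47 toolz [ 5.e-04 -2.e-04 -1.e+00] correct tilt deg [0.01 0.03 0.  ] dyaw -0.17
```

View pics/m21.png

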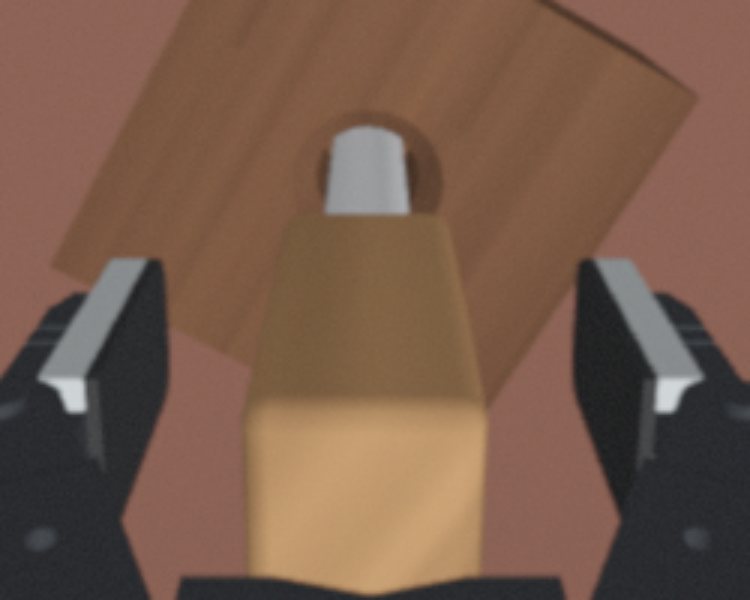

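View pics/m21s.png

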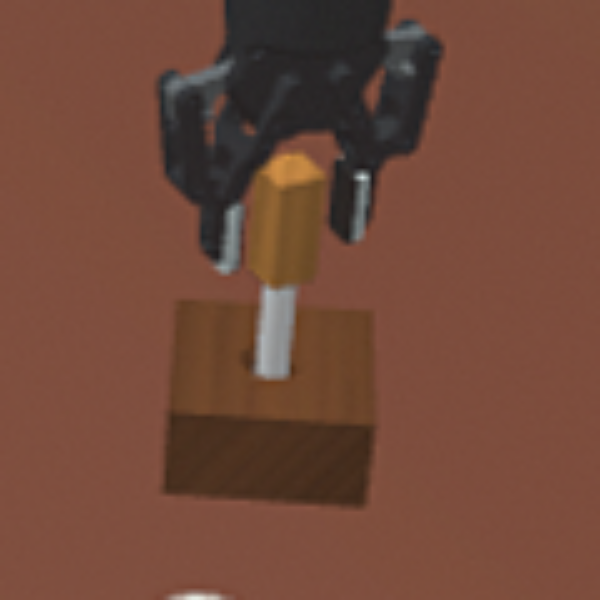

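The pads straddle the upper and middle handle, and the body clears it. Gripping firmly.

Request:
{"api": "send_rows", "payload": {
  "targets": [
    [12, 0, 0, 0, 0, 0, 0],
    [12, 0, 0, 0, 0, 0, 0],
    [12, 0, 0, 0, 0, 0, 0],
    [12, 0, 0, 0, 0, 0, 0],
    [12, 0, 0, 0, 0, 0, 0],
    [12, 0, 0, 0, 0, 0, 0],
    [12, 0, 0, 0, 0, 0, 0]
  ],
  "force": 110
}}

```text
t: 18.77
ee_pos: [0.4911, -0.2569, 0.0753]
eef_rot: [1.535, 2.738, 0.0]
ft_force: [1.1, -0.3, 0.1]
gripper_width: 0.293
```

```bash
python3 - <<'E'
from h import *
plan(.4905,-.2562,.072,31.3)
W=snap('wrist','w22');cv2.imwrite('pics/m22.png',cv2.resize(W['image'][200:400,200:450],None,fx=3,fy=3))
E
```

```text
t 18.77 pos mm [ 491.1 -256.9   75.3] need mm [-0.6  0.7 -3.3] F [ 1.1 -0.3  0.1] w 25.1
jaw yaw 31.46 toolz [ 0.0028 -0.0014 -1.    ] correct tilt deg [0.08 0.16 0.  ] dyaw -0.16
```

View pics/m22.png

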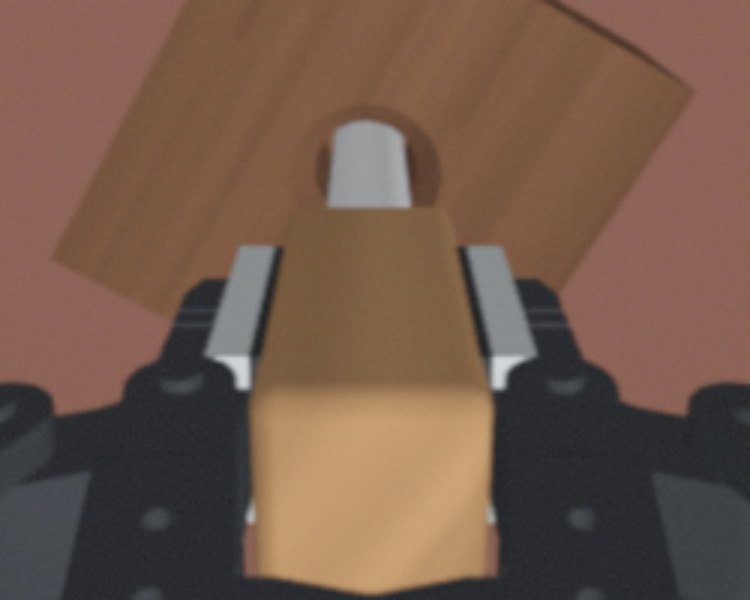

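The rod is gripped, reading 25 mm. Lifting it out of the block.

Request:
{"api": "send_rows", "payload": {
  "targets": [
    [12, 0, 0, 6, 0, 0.1, 0],
    [12, 0, 0, 12, 0, 0, 0],
    [12, 0, 0, 14, 0, 0, 0],
    [12, 0, 0, 14, 0, 0, 0],
    [12, 0, 0, 20, 0, 0, 0],
    [12, 0, 0, 25, 0, 0, 0],
    [12, 0, 0, 30, 0, 0, 0],
    [12, 0, 0, 25, 0, 0, 0],
    [12, 0, 0, 10, 0, 0, 0],
    [12, 0, 0, 0, 0, 0, 0]
  ]
}}

```text
t: 19.65
ee_pos: [0.4893, -0.2557, 0.2417]
eef_rot: [-1.535, -2.74, 0.001]
ft_force: [-0.2, 1.3, -0.7]
gripper_width: 0.293
```

```bash
python3 - <<'E'
from h import *
plan(.5115,.0556,.225,31.3)
S=snap('side','s23');cv2.imwrite('pics/m23.png',cv2.resize(S['image'][60:240,300:460],None,fx=3,fy=3))
E
```

```text
t 19.65 pos mm [ 489.3 -255.7  241.7] need mm [ 22.2 311.3 -16.7] F [-0.2  1.3 -0.7] w 25.0
jaw yaw 31.48 toolz [-1.e-03 -3.e-04 -1.e+00] correct tilt deg [ 0.02 -0.06  0.  ] dyaw -0.18
```

View pics/m23.png

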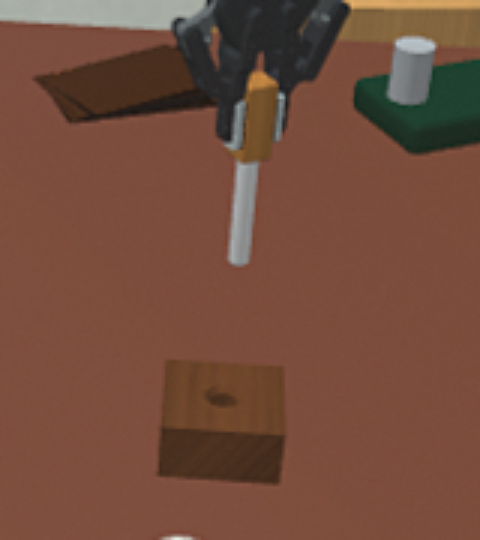

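```bash
python3 - <<'E'
from h import *
S=load('s23');W=snap('wrist','w23')
f=lambda x,y:((x+.5)/3-.5+300,(y+.5)/3-.5+60)
print('hole',onz(S,f(221,398),.05),'foot',onz(S,f(239,261),.1764),'handlebot axis',onz(S,f(249,160),.2664))
cv2.imwrite('pics/m23w.png',W['image'])
E
```

```text
hole [ 0.490955   -0.25237148  0.05      ] foot [ 0.48731859 -0.25694222  0.1764    ] handlebot axis [ 0.48749102 -0.24793466  0.2664    ]
```

View pics/m23w.png

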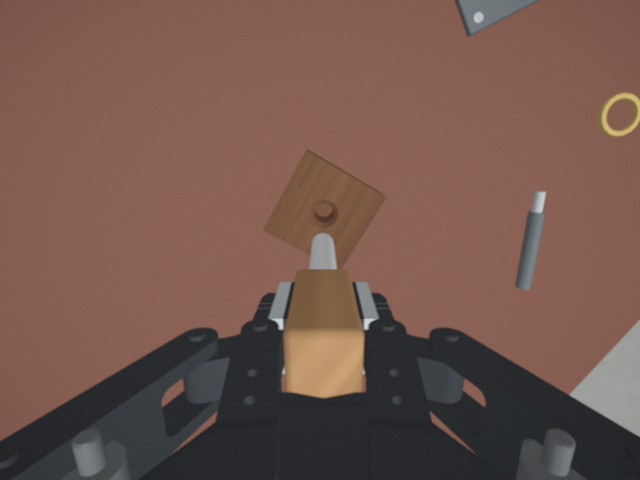

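Rod is vertical and the block is empty, with its hole at (325,211) in the wrist view. Carrying the rod to the tube.

Request:
{"api": "send_rows", "payload": {
  "targets": [
    [12, 1, 15, 0, 0, 0, 0],
    [12, 2, 30, 0, 0, 0, 0],
    [12, 2, 38, 0, 0, 0, 0],
    [12, 3, 38, 0, 0, 0, 0],
    [12, 3, 38, 0, 0, 0, 0],
    [12, 3, 38, 0, 0, 0, 0],
    [12, 3, 38, 0, 0, 0, 0],
    [12, 2, 32, 0, 0, 0, 0],
    [12, 1, 16, 0, 0, 0, 0],
    [12, 0, 0, 0, 0, 0, 0]
  ]
}}

```text
t: 20.58
ee_pos: [0.5005, 0.0397, 0.2271]
eef_rot: [-1.531, -2.72, 0.015]
ft_force: [0.7, -0.5, -0.7]
gripper_width: 0.292
```

```bash
python3 - <<'E'
from h import *
W=load('w23');print('hole wrist',onz(W,(325,211),.05))
plan(.5125,.0556,.225,31.3)
E
```

```text
hole wrist [ 0.49212045 -0.25390336  0.05      ]
t 20.58 pos mm [500.5  39.7 227.1] need mm [12.  15.9 -2.1] F [ 0.7 -0.5 -0.7] w 25.0
jaw yaw 31.25 toolz [-0.0227  0.0019 -0.9997] correct tilt deg [-0.11 -1.3  -0.  ] dyaw 0.05
```

Request:
{"api": "send_rows", "payload": {
  "targets": [
    [12, 6, 8, 0, -0.1, -1.2, 0],
    [12, 5, 6, 0, 0, 0, 0],
    [12, 0, 0, 0, 0, 0, 0],
    [12, 0, 0, 0, 0, 0, 0]
  ]
}}

```text
t: 20.92
ee_pos: [0.5116, 0.0539, 0.2245]
eef_rot: [-1.54, -2.735, 0.005]
ft_force: [-0.5, -0.2, -0.2]
gripper_width: 0.293
```

```bash
python3 - <<'E'
from h import *
plan(.5125,.0556,.225,31.3)
W=snap('wrist','w24');S=snap('side','s24')
cv2.imwrite('pics/m24.png',cv2.resize(S['image'][150:310,300:420],None,fx=4,fy=4)[:600])
cv2.imwrite('pics/m24w.png',cv2.resize(W['image'][150:350,200:450],None,fx=3,fy=3))
E
```

```text
t 20.92 pos mm [511.6  53.9 224.5] need mm [0.9 1.7 0.5] F [-0.5 -0.2 -0.2] w 25.0
jaw yaw 31.23 toolz [-0.0036 -0.0014 -1.    ] correct tilt deg [ 0.08 -0.21  0.  ] dyaw 0.07
```

View pics/m24.png

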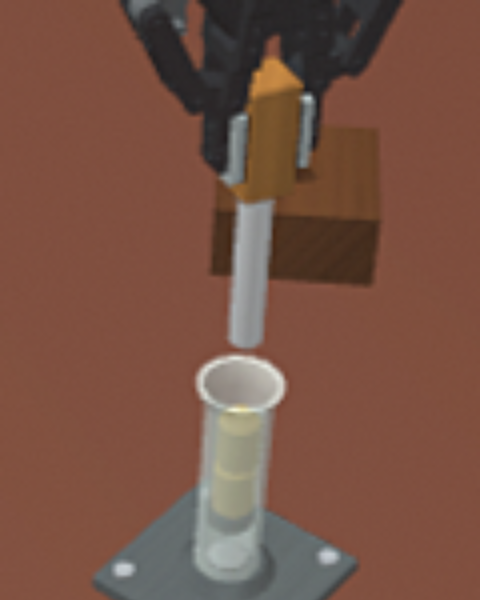

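View pics/m24w.png

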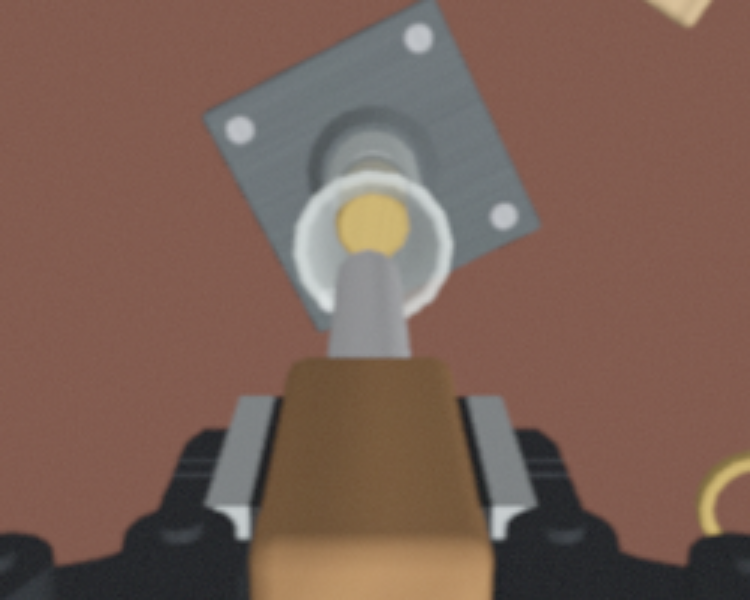

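The rod foot is over the mouth, both blanks are stacked in the tube, and the tool is nearly vertical. Lowering slowly with force checks.

Request:
{"api": "send_rows", "payload": {
  "targets": [
    [12, 0.6, 1.3, -3, 0.1, -0.2, 0],
    [12, 0, 0, -5, 0, 0, 0],
    [12, 0, 0, -5, 0, 0, 0],
    [12, 0, 0, -5, 0, 0, 0],
    [12, 0, 0, 0, 0, 0, 0],
    [12, 0, 0, 0, 0, 0, 0]
  ]
}}

```text
t: 21.52
ee_pos: [0.512, 0.0528, 0.2044]
eef_rot: [-1.546, -2.734, 0.0]
ft_force: [-0.5, -0.8, -0.9]
gripper_width: 0.288
```

```bash
python3 - <<'E'
from h import *
plan(.5122,.0556,.182,31.3)
E
```

```text
t 21.52 pos mm [512.   52.8 204.4] need mm [  0.2   2.8 -22.4] F [-0.5 -0.8 -0.9] w 24.6
jaw yaw 31.02 toolz [-2.e-04 -0.e+00 -1.e+00] correct tilt deg [ 0.   -0.01  0.  ] dyaw 0.28
```

Request:
{"api": "send_rows", "payload": {
  "targets": [
    [12, 0, 2.5, -2, 0, 0, 0.2],
    [12, 0, 0, -4, 0, 0, 0],
    [12, 0, 0, -5, 0, 0, 0],
    [12, 0, 0, -4, 0, 0, 0],
    [12, 0, 0, -3, 0, 0, 0],
    [12, 0, 0, 0, 0, 0, 0]
  ]
}}

```text
t: 22.02
ee_pos: [0.512, 0.0557, 0.1846]
eef_rot: [-1.541, -2.738, -0.0]
ft_force: [-0.0, 0.3, -0.7]
gripper_width: 0.289
```

```bash
python3 - <<'E'
from h import *
plan(.5122,.0556,.182,31.3)
W=snap('wrist','w25')
cv2.imwrite('pics/m25w.png',cv2.resize(W['image'][200:350,220:420],None,fx=3,fy=3))
E
```

```text
t 22.02 pos mm [512.   55.7 184.6] need mm [ 0.2 -0.1 -2.6] F [-0.   0.3 -0.7] w 24.7
jaw yaw 31.26 toolz [ 1.e-04  1.e-04 -1.e+00] correct tilt deg [-0.01  0.    0.  ] dyaw 0.04
```

View pics/m25w.png

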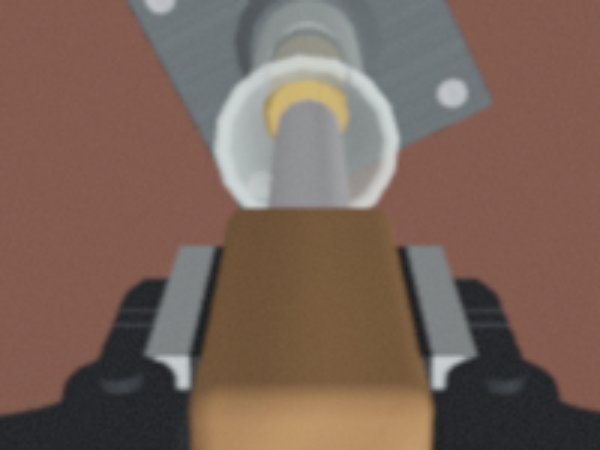

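The rod foot is inside the mouth, just above B's top. Pushing slowly.

Request:
{"api": "send_rows", "payload": {
  "targets": [
    [12, 0, 0, -1.5, 0, 0, 0],
    [12, 0, 0, -1.5, 0, 0, 0],
    [12, 0, 0, -1.5, 0, 0, 0],
    [12, 0, 0, -1.5, 0, 0, 0],
    [12, 0, 0, -1.5, 0, 0, 0]
  ]
}}

```text
t: 22.48
ee_pos: [0.5124, 0.0557, 0.1772]
eef_rot: [1.541, 2.737, 0.001]
ft_force: [-0.2, 0.0, 3.0]
gripper_width: 0.293
```

Request:
{"api": "send_rows", "payload": {
  "targets": [
    [12, 0, 0, -1.5, 0, 0, 0],
    [12, 0, 0, -1.5, 0, 0, 0],
    [12, 0, 0, -1.5, 0, 0, 0],
    [12, 0, 0, -1.5, 0, 0, 0]
  ]
}}

```text
t: 22.82
ee_pos: [0.5128, 0.0557, 0.1711]
eef_rot: [1.54, 2.736, 0.002]
ft_force: [0.2, -0.5, 3.1]
gripper_width: 0.289
```

Request:
{"api": "send_rows", "payload": {
  "targets": [
    [12, 0, 0, -1.5, 0, 0, 0],
    [12, 0, 0, -1.5, 0, 0, 0],
    [12, 0, 0, -1.5, 0, 0, 0],
    [12, 0, 0, -1.5, 0, 0, 0]
  ]
}}

```text
t: 23.15
ee_pos: [0.5128, 0.0557, 0.1646]
eef_rot: [1.54, 2.736, 0.003]
ft_force: [-0.7, 0.1, 3.3]
gripper_width: 0.29
```

Request:
{"api": "send_rows", "payload": {
  "targets": [
    [12, 0, 0, -1.5, 0, 0, 0],
    [12, 0, 0, -1.5, 0, 0, 0],
    [12, 0, 0, -1.5, 0, 0, 0]
  ]
}}

```text
t: 23.4
ee_pos: [0.5128, 0.0557, 0.1596]
eef_rot: [1.54, 2.736, 0.002]
ft_force: [0.0, 0.2, 2.8]
gripper_width: 0.294
```

Request:
{"api": "send_rows", "payload": {
  "targets": [
    [12, 0, 0, -1.2, 0, 0, 0],
    [12, 0, 0, -1.2, 0, 0, 0]
  ]
}}

```text
t: 23.57
ee_pos: [0.5128, 0.0557, 0.1568]
eef_rot: [1.54, 2.736, 0.002]
ft_force: [-1.0, -1.0, 2.4]
gripper_width: 0.291
```

Request:
{"api": "send_rows", "payload": {
  "targets": [
    [12, 0, 0, -1, 0, 0, 0],
    [12, 0, 0, -1, 0, 0, 0]
  ]
}}

```text
t: 23.73
ee_pos: [0.5128, 0.0557, 0.1546]
eef_rot: [1.54, 2.736, 0.002]
ft_force: [-0.4, 0.8, 2.7]
gripper_width: 0.292
```

Request:
{"api": "send_rows", "payload": {
  "targets": [
    [12, 0, 0, -1, 0, 0, 0],
    [12, 0, 0, -1, 0, 0, 0]
  ]
}}

```text
t: 23.9
ee_pos: [0.5128, 0.0557, 0.1523]
eef_rot: [1.54, 2.736, 0.002]
ft_force: [-0.0, -0.1, 3.4]
gripper_width: 0.294
```

Request:
{"api": "send_rows", "payload": {
  "targets": [
    [12, 0, 0, -1, 0, 0, 0],
    [12, 0, 0, -1, 0, 0, 0]
  ]
}}

```text
t: 24.07
ee_pos: [0.5128, 0.0557, 0.1502]
eef_rot: [1.54, 2.736, 0.002]
ft_force: [-0.7, -0.7, 6.0]
gripper_width: 0.29
```

Request:
{"api": "send_rows", "payload": {
  "targets": [
    [12, 0, 0, -1, 0, 0, 0]
  ]
}}

```text
t: 24.15
ee_pos: [0.513, 0.0557, 0.1492]
eef_rot: [1.54, 2.736, 0.003]
ft_force: [-0.3, -0.4, 9.9]
gripper_width: 0.294
```

Request:
{"api": "send_rows", "payload": {
  "targets": [
    [12, 0, 0, -1, 0, 0, 0]
  ]
}}

```text
t: 24.23
ee_pos: [0.5134, 0.0557, 0.1486]
eef_rot: [1.54, 2.735, 0.004]
ft_force: [-1.1, -0.7, 13.5]
gripper_width: 0.295
```

The stop is felt. Easing up to about 16–17 N.

Request:
{"api": "send_rows", "payload": {
  "targets": [
    [12, 0, 0, -0.6, 0, 0, 0]
  ]
}}

```text
t: 24.32
ee_pos: [0.5138, 0.0557, 0.1483]
eef_rot: [1.539, 2.734, 0.005]
ft_force: [-0.3, -0.5, 15.4]
gripper_width: 0.291
```

Request:
{"api": "send_rows", "payload": {
  "targets": [
    [12, 0, 0, -0.5, 0, 0, 0]
  ]
}}

```text
t: 24.4
ee_pos: [0.5143, 0.0558, 0.1483]
eef_rot: [1.539, 2.733, 0.006]
ft_force: [-0.8, -0.8, 16.4]
gripper_width: 0.292
```

Request:
{"api": "send_rows", "payload": {
  "targets": [
    [12, -0.4, 0, -0.5, 0, 0.1, 0],
    [12, -0.4, 0, -0.5, 0, 0.1, 0]
  ]
}}

```text
t: 24.57
ee_pos: [0.5144, 0.0558, 0.1485]
eef_rot: [1.539, 2.733, 0.006]
ft_force: [-1.1, -0.9, 15.8]
gripper_width: 0.292
```

Request:
{"api": "send_rows", "payload": {
  "targets": [
    [12, -0.4, 0, -0.5, 0, 0.1, 0],
    [12, -0.4, 0, -0.5, 0, 0.1, 0]
  ]
}}

```text
t: 24.73
ee_pos: [0.5145, 0.0558, 0.1486]
eef_rot: [1.54, 2.734, 0.006]
ft_force: [-1.7, -0.7, 14.3]
gripper_width: 0.291
```

Request:
{"api": "send_rows", "payload": {
  "targets": [
    [12, -0.4, 0, -0.4, 0, 0.1, 0],
    [12, -0.4, 0, -0.4, 0, 0.1, 0]
  ]
}}

```text
t: 24.9
ee_pos: [0.5145, 0.0558, 0.1488]
eef_rot: [1.541, 2.735, 0.005]
ft_force: [-1.1, -0.2, 12.8]
gripper_width: 0.292
```

Request:
{"api": "send_rows", "payload": {
  "targets": [
    [12, -0.3, 0, -0.8, 0, 0, 0],
    [12, -0.3, 0, -0.8, 0, 0, 0]
  ]
}}

```text
t: 25.07
ee_pos: [0.5146, 0.0557, 0.1483]
eef_rot: [1.54, 2.733, 0.007]
ft_force: [-2.3, -0.9, 16.3]
gripper_width: 0.293
```

Request:
{"api": "send_rows", "payload": {
  "targets": [
    [12, -0.3, 0, -0.7, 0, 0, 0],
    [12, -0.3, 0, -0.7, 0, 0, 0]
  ]
}}

```text
t: 25.23
ee_pos: [0.5147, 0.0556, 0.148]
eef_rot: [1.539, 2.731, 0.009]
ft_force: [-3.2, -0.9, 18.0]
gripper_width: 0.293
```

Request:
{"api": "send_rows", "payload": {
  "targets": [
    [12, -0.3, 0, -0.7, 0, 0, 0],
    [12, -0.3, 0, -0.7, 0, 0, 0]
  ]
}}

```text
t: 25.4
ee_pos: [0.5146, 0.0554, 0.1479]
eef_rot: [1.539, 2.729, 0.011]
ft_force: [-2.9, -0.8, 17.9]
gripper_width: 0.29
```

Request:
{"api": "send_rows", "payload": {
  "targets": [
    [12, -0.2, 0, -0.6, 0, 0, 0],
    [12, -0.2, 0, -0.6, 0, 0, 0],
    [12, -0.2, 0, -0.6, 0, 0, 0]
  ]
}}

```text
t: 25.65
ee_pos: [0.5146, 0.0553, 0.1479]
eef_rot: [1.538, 2.727, 0.013]
ft_force: [-2.8, -0.9, 17.7]
gripper_width: 0.289
```

Request:
{"api": "send_rows", "payload": {
  "targets": [
    [12, -0.2, 0, -0.6, 0, 0, 0],
    [12, -0.2, 0, -0.6, 0, 0, 0],
    [12, -0.2, 0, -0.6, 0, 0, 0]
  ]
}}

```text
t: 25.9
ee_pos: [0.5145, 0.0552, 0.1479]
eef_rot: [1.538, 2.725, 0.016]
ft_force: [-3.4, -1.1, 17.4]
gripper_width: 0.292
```

Request:
{"api": "send_rows", "payload": {
  "targets": [
    [12, -0.2, 0, -0.6, 0, 0, 0],
    [12, -0.2, 0, -0.6, 0, 0, 0],
    [12, -0.2, 0, -0.6, 0, 0, 0]
  ]
}}

```text
t: 26.15
ee_pos: [0.5144, 0.0552, 0.1479]
eef_rot: [1.537, 2.723, 0.018]
ft_force: [-3.3, -0.9, 17.9]
gripper_width: 0.287
```

```bash
python3 - <<'E'
from h import *
plan(.5122,.0556,.225,31.3)
S=snap('side','s26');cv2.imwrite('pics/m26.png',cv2.resize(S['image'][190:320,320:400],None,fx=4,fy=4))
E
```

```text
t 26.15 pos mm [514.4  55.2 147.9] need mm [-2.2  0.4 77.1] F [-3.3 -0.9 17.9] w 24.5
jaw yaw 31.12 toolz [ 0.0186  0.0027 -0.9998] correct tilt deg [-0.16  1.07  0.  ] dyaw 0.18
```

View pics/m26.png

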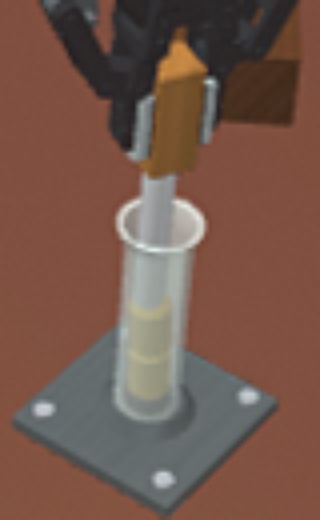

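Held steady at 16–18 N for over a second, with the column at the bottom in the picture. Unloading and withdrawing.

Request:
{"api": "send_rows", "payload": {
  "targets": [
    [12, -0.8, 0, 2, -0.1, 0.5, 0],
    [12, -0.5, 0, 6, -0.1, 0.5, 0],
    [12, 0, 0, 12, 0, 0, 0],
    [12, 0, 0, 15, 0, 0, 0],
    [12, 0, 0, 18, 0, 0, 0],
    [12, 0, 0, 22, 0, 0, 0],
    [12, 0, 0, 20, 0, 0, 0],
    [12, 0, 0, 8, 0, 0, 0],
    [12, 0, 0, 0, 0, 0, 0]
  ]
}}

```text
t: 26.95
ee_pos: [0.5117, 0.055, 0.2541]
eef_rot: [-1.543, -2.735, 0.004]
ft_force: [0.8, 0.6, -1.5]
gripper_width: 0.291
```

```bash
python3 - <<'E'
from h import *
plan(.4911,-.2565,.225,31.3)
S=snap('side','s27');cv2.imwrite('pics/m27.png',cv2.resize(S['image'][130:320,300:420],None,fx=3,fy=3))
E
```

```text
t 26.95 pos mm [511.7  55.  254.1] need mm [ -20.6 -311.5  -29.1] F [ 0.8  0.6 -1.5] w 24.9
jaw yaw 31.13 toolz [-0.0027 -0.0014 -1.    ] correct tilt deg [ 0.08 -0.16  0.  ] dyaw 0.17
```

View pics/m27.png

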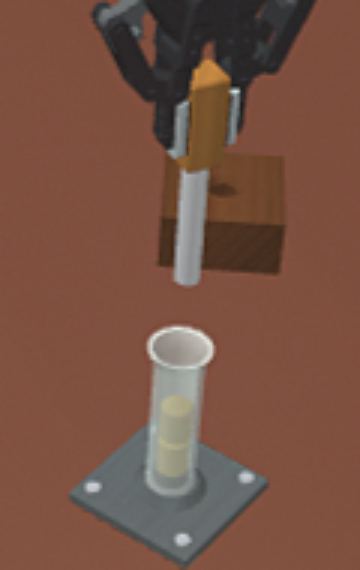

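The blanks are at the bottom and the rod is out. Returning it to the block.

Request:
{"api": "send_rows", "payload": {
  "targets": [
    [12, -1, -15, 0, 0, -0.1, 0],
    [12, -2, -30, 0, 0, 0, 0],
    [12, -2, -38, 0, 0, 0, 0],
    [12, -3, -38, 0, 0, 0, 0],
    [12, -3, -38, 0, 0, 0, 0],
    [12, -3, -38, -5, 0, 0, 0],
    [12, -3, -38, -8, 0, 0, 0],
    [12, -2, -32, -8, 0, 0, 0],
    [12, -1, -18, -5, 0, 0, 0],
    [12, 0, 0, 0, 0, 0, 0]
  ]
}}

```text
t: 27.83
ee_pos: [0.4841, -0.2403, 0.2156]
eef_rot: [-1.529, -2.73, 0.007]
ft_force: [-0.0, -0.8, -1.7]
gripper_width: 0.291
```

```bash
python3 - <<'E'
from h import *
plan(.4911,-.2567,.150,31.3)
E
```

```text
t 27.83 pos mm [ 484.1 -240.3  215.6] need mm [  7.  -16.4 -65.6] F [-0.  -0.8 -1.7] w 24.9
jaw yaw 31.48 toolz [-0.0132  0.0019 -0.9999] correct tilt deg [-0.11 -0.76 -0.  ] dyaw -0.18
```

Request:
{"api": "send_rows", "payload": {
  "targets": [
    [12, 4, -9, -10, -0.1, -0.7, 0],
    [12, 2.5, -6, -12, 0, 0, 0],
    [12, 0, 0, -12, 0, 0, 0],
    [12, 0, 0, -8, 0, 0, 0],
    [12, 0, 0, 0, 0, 0, 0],
    [12, 0, 0, 0, 0, 0, 0]
  ]
}}

```text
t: 28.33
ee_pos: [0.4892, -0.2544, 0.166]
eef_rot: [-1.532, -2.733, 0.0]
ft_force: [0.6, -0.2, -0.7]
gripper_width: 0.292
```

```bash
python3 - <<'E'
from h import *
plan(.4911,-.2567,.125,31.3)
S=snap('side','s28');W=snap('wrist','w28')
cv2.imwrite('pics/m28.png',cv2.resize(S['image'][100:230,330:430],None,fx=4,fy=4))
cv2.imwrite('pics/m28w.png',cv2.resize(W['image'][150:350,220:420],None,fx=3,fy=3))
E
```

```text
t 28.33 pos mm [ 489.2 -254.4  166. ] need mm [  1.9  -2.3 -41. ] F [ 0.6 -0.2 -0.7] w 25.0
jaw yaw 31.45 toolz [-0.0074  0.0041 -1.    ] correct tilt deg [-0.24 -0.42 -0.  ] dyaw -0.15
```

View pics/m28.png

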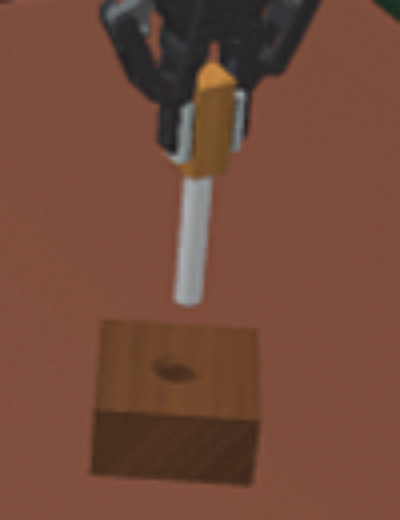

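View pics/m28w.png

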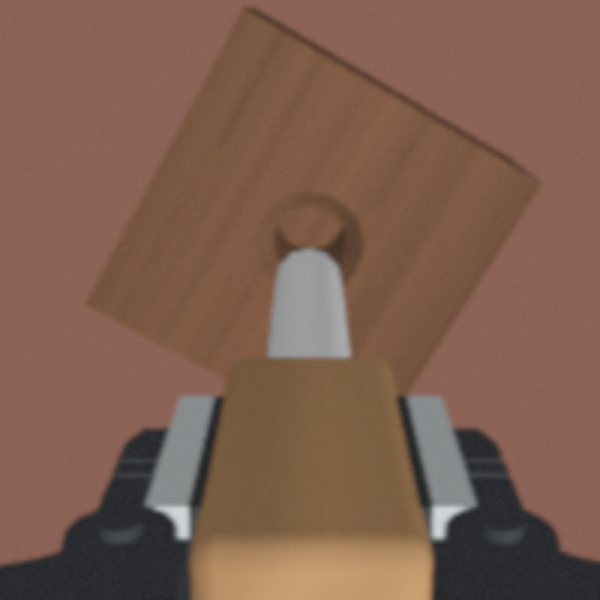

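The rod is above the hole, a couple of millimetres off. Correcting position and tilt, then lowering to just above the mouth.

Request:
{"api": "send_rows", "payload": {
  "targets": [
    [12, 1.7, -2, -5, -0.2, -0.4, 0],
    [12, 0, 0, -7, 0, 0, 0],
    [12, 0, 0, -7, 0, 0, 0],
    [12, 0, 0, -5, 0, 0, 0],
    [12, 0, 0, 0, 0, 0, 0],
    [12, 0, 0, 0, 0, 0, 0]
  ]
}}

```text
t: 28.93
ee_pos: [0.492, -0.2563, 0.1412]
eef_rot: [1.533, 2.738, 0.001]
ft_force: [-0.2, 0.2, -0.5]
gripper_width: 0.291
```

```bash
python3 - <<'E'
from h import *
plan(.4911,-.2567,.120,31.3)
S=snap('side','s29');W=snap('wrist','w29')
cv2.imwrite('pics/m29.png',np.hstack([cv2.resize(S['image'][140:215,350:400],None,fx=6,fy=6),cv2.resize(W['image'][170:320,245:395],None,fx=3,fy=3)]))
E
```

```text
t 28.93 pos mm [ 492.  -256.3  141.2] need mm [ -0.9  -0.4 -21.2] F [-0.2  0.2 -0.5] w 24.8
jaw yaw 31.51 toolz [ 3.2e-03 -9.0e-04 -1.0e+00] correct tilt deg [0.05 0.18 0.  ] dyaw -0.21
```

View pics/m29.png

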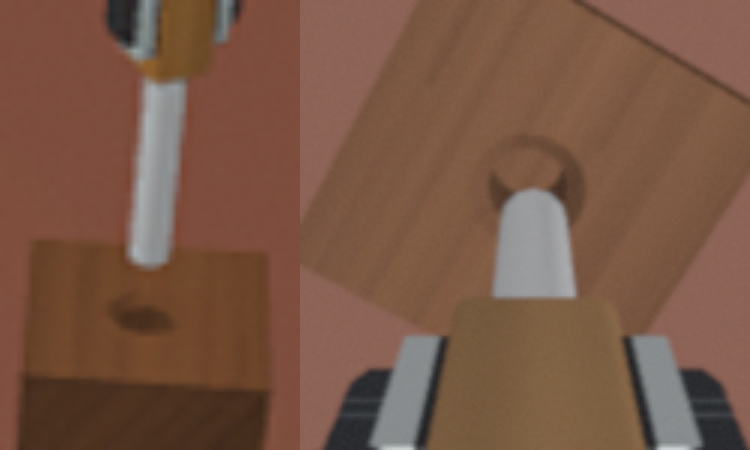

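Request:
{"api": "send_rows", "payload": {
  "targets": [
    [12, -0.6, -0.3, -4, 0, 0.2, 0],
    [12, 0, 0, -6, 0, 0, 0],
    [12, 0, 0, -5, 0, 0, 0],
    [12, 0, 0, -3, 0, 0, 0],
    [12, 0, 0, 0, 0, 0, 0],
    [12, 0, 0, 0, 0, 0, 0]
  ]
}}

```text
t: 29.53
ee_pos: [0.4915, -0.2568, 0.1218]
eef_rot: [1.535, 2.74, -0.002]
ft_force: [0.2, 0.4, -0.9]
gripper_width: 0.289
```

```bash
python3 - <<'E'
from h import *
plan(.4911,-.2567,.105,31.3)
S=snap('side','s30');W=snap('wrist','w30')
cv2.imwrite('pics/m30.png',np.hstack([cv2.resize(S['image'][140:215,350:400],None,fx=6,fy=6),cv2.resize(W['image'][170:320,245:395],None,fx=3,fy=3)]))
E
```

```text
t 29.53 pos mm [ 491.5 -256.8  121.8] need mm [ -0.4   0.1 -16.8] F [ 0.2  0.4 -0.9] w 24.7
jaw yaw 31.5 toolz [ 1.0e-04 -1.3e-03 -1.0e+00] correct tilt deg [0.08 0.   0.  ] dyaw -0.20
```

View pics/m30.png

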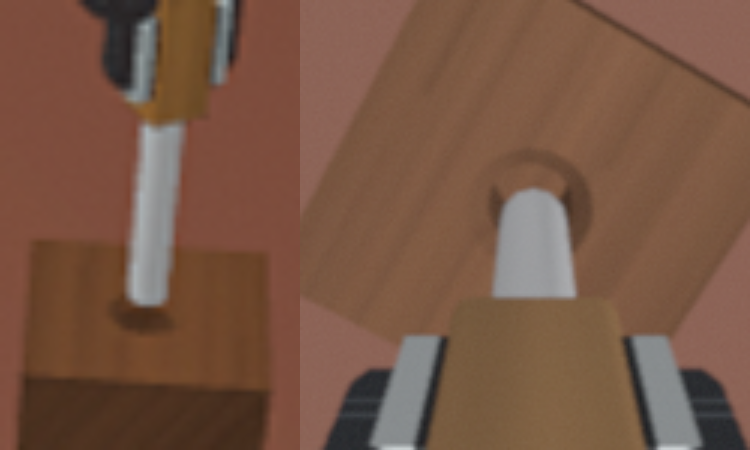

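The foot is at the bevel, within about 2 mm of the hole's axis. Lowering in.

Request:
{"api": "send_rows", "payload": {
  "targets": [
    [12, 0.4, 0, -3, 0, 0, 0],
    [12, 0, 0, -4, 0, 0, 0],
    [12, 0, 0, -4, 0, 0, 0],
    [12, 0, 0, -3, 0, 0, 0]
  ]
}}

```text
t: 29.97
ee_pos: [0.4925, -0.257, 0.1077]
eef_rot: [1.534, 2.739, -0.001]
ft_force: [-0.3, -0.6, -0.9]
gripper_width: 0.291
```

Request:
{"api": "send_rows", "payload": {
  "targets": [
    [12, 0, 0, -4, 0, 0, 0],
    [12, 0, 0, -4, 0, 0, 0],
    [12, 0, 0, -4, 0, 0, 0],
    [12, 0, 0, -1, 0, 0, 0]
  ]
}}

```text
t: 30.3
ee_pos: [0.4922, -0.2569, 0.0925]
eef_rot: [1.534, 2.74, -0.002]
ft_force: [0.1, 0.9, -0.4]
gripper_width: 0.292
```

```bash
python3 - <<'E'
from h import *
plan(.4911,-.2567,.075,31.3)
E
```

```text
t 30.3 pos mm [ 492.2 -256.9   92.5] need mm [ -1.1   0.2 -17.5] F [ 0.1  0.9 -0.4] w 24.9
jaw yaw 31.5 toolz [ 0.001  -0.0017 -1.    ] correct tilt deg [0.1  0.06 0.  ] dyaw -0.20
```

In the hole with no force. Continuing to the floor.

Request:
{"api": "send_rows", "payload": {
  "targets": [
    [12, -0.4, 0, -4, 0, 0, 0],
    [12, 0, 0, -4, 0, 0, 0],
    [12, 0, 0, -3, 0, 0, 0],
    [12, 0, 0, -2, 0, 0, 0]
  ]
}}

```text
t: 30.63
ee_pos: [0.4918, -0.2569, 0.0782]
eef_rot: [1.534, 2.739, -0.002]
ft_force: [-0.7, 0.5, -2.1]
gripper_width: 0.293
```

Request:
{"api": "send_rows", "payload": {
  "targets": [
    [12, 0, 0, -1, 0, 0, 0],
    [12, 0, 0, -1, 0, 0, 0]
  ]
}}

```text
t: 30.8
ee_pos: [0.4917, -0.2569, 0.0757]
eef_rot: [1.534, 2.74, -0.002]
ft_force: [0.1, 0.1, -0.9]
gripper_width: 0.291
```

Request:
{"api": "send_rows", "payload": {
  "targets": [
    [12, 0, 0, -1, 0, 0, 0],
    [12, 0, 0, 0, 0, 0, 0]
  ]
}}

```text
t: 30.97
ee_pos: [0.4919, -0.2571, 0.075]
eef_rot: [1.534, 2.739, -0.002]
ft_force: [0.3, 0.8, -1.4]
gripper_width: 0.288
```

Request:
{"api": "send_rows", "payload": {
  "targets": [
    [12, 0, 0, -1, 0, 0, 0],
    [12, 0, 0, 0, 0, 0, 0]
  ]
}}

```text
t: 31.13
ee_pos: [0.4924, -0.2575, 0.0752]
eef_rot: [1.533, 2.737, -0.002]
ft_force: [-0.2, 0.4, -0.6]
gripper_width: 0.287
```

Request:
{"api": "send_rows", "payload": {
  "targets": [
    [12, 0, 0, -1, 0, 0, 0],
    [12, 0, 0, 0, 0, 0, 0]
  ]
}}

```text
t: 31.3
ee_pos: [0.4928, -0.2578, 0.0751]
eef_rot: [1.533, 2.736, -0.002]
ft_force: [0.2, -0.6, -0.8]
gripper_width: 0.296
```

It's seated at the original height. Releasing.

Request:
{"api": "send_rows", "payload": {
  "targets": [
    [60, 0, 0, 0, 0, 0, 0],
    [60, 0, 0, 0, 0, 0, 0],
    [60, 0, 0, 0, 0, 0, 0],
    [60, 0, 0, 0, 0, 0, 0],
    [60, 0, 0, 0, 0, 0, 0],
    [60, 0, 0, 0, 0, 0, 0]
  ]
}}

```text
t: 31.8
ee_pos: [0.4929, -0.2579, 0.0748]
eef_rot: [1.533, 2.736, -0.002]
ft_force: [-0.2, -0.9, 0.9]
gripper_width: 0.704
```

```bash
python3 - <<'E'
from h import *
plan(.4911,-.2567,.20,31.3)
W=snap('wrist','w31');cv2.imwrite('pics/m31.png',cv2.resize(W['image'][200:400,200:450],None,fx=3,fy=3))
E
```

```text
t 31.8 pos mm [ 492.9 -257.9   74.8] need mm [ -1.8   1.2 125.2] F [-0.2 -0.9  0.9] w 60.1
jaw yaw 31.48 toolz [ 0.0047 -0.004  -1.    ] correct tilt deg [0.23 0.27 0.  ] dyaw -0.18
```

View pics/m31.png

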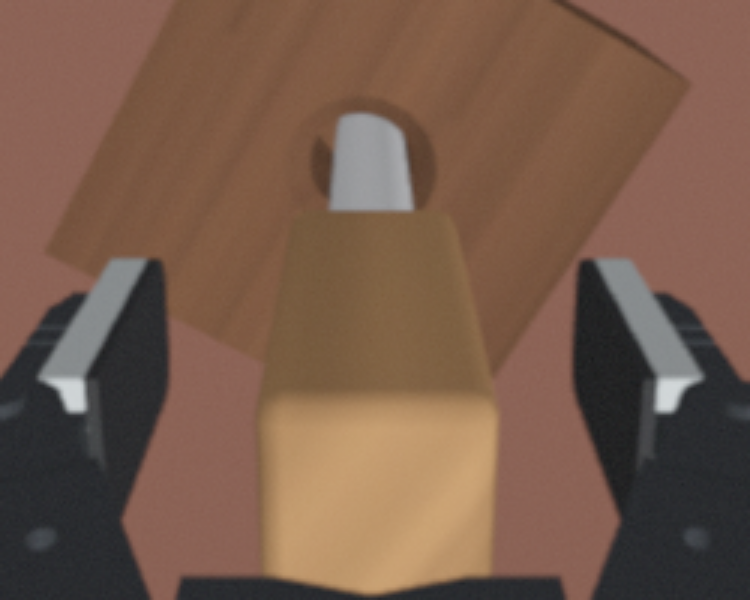

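The rod stands in the hole, free of the pads. Retreating straight up.

Request:
{"api": "send_rows", "payload": {
  "targets": [
    [60, 0, 0, 6, 0.2, 0.2, 0],
    [60, 0, 0, 12, 0, 0, 0],
    [60, 0, 0, 15, 0, 0, 0],
    [60, 0, 0, 20, 0, 0, 0],
    [60, 0, 0, 25, 0, 0, 0],
    [60, 0, 0, 30, 0, 0, 0],
    [60, 0, 0, 20, 0, 0, 0],
    [60, 0, 0, 0, 0, 0, 0]
  ]
}}

```text
t: 32.52
ee_pos: [0.4914, -0.2571, 0.2106]
eef_rot: [-1.534, -2.738, -0.001]
ft_force: [-0.2, 0.1, 0.7]
gripper_width: 0.7
```

Request:
{"api": "send_rows", "payload": {
  "targets": [
    [60, 0, 20, 0, 0, 0, 0],
    [60, 0, 35, 0, 0, 0, 0],
    [60, 0, 35, 0, 0, 0, 0],
    [60, 0, 20, 0, 0, 0, 0],
    [60, 0, 0, 0, 0, 0, 0],
    [60, 0, 0, 0, 0, 0, 0]
  ]
}}

```text
t: 33.02
ee_pos: [0.4902, -0.144, 0.2129]
eef_rot: [-1.538, -2.738, -0.001]
ft_force: [0.3, -0.1, -0.8]
gripper_width: 0.703
```

```bash
python3 - <<'E'
from h import *
plan(.4911,-.2567,.20,31.3)
S=snap('side','s32');T=snap('top','t32');W=snap('wrist','w32')
cv2.imwrite('pics/m32.png',cv2.resize(S['image'][130:430,140:440],None,fx=2,fy=2))
cv2.imwrite('pics/m32w.png',np.vstack([np.hstack([cv2.resize(S['image'][140:215,340:415],(400,400)),cv2.resize(S['image'][230:305,320:395],(400,400))])]))
E
```

```text
t 33.02 pos mm [ 490.2 -144.   212.9] need mm [   0.9 -112.7  -12.9] F [ 0.3 -0.1 -0.8] w 60.1
jaw yaw 31.34 toolz [-3.0e-04  1.2e-03 -1.0e+00] correct tilt deg [-0.07 -0.02 -0.  ] dyaw -0.04
```

View pics/m32.png

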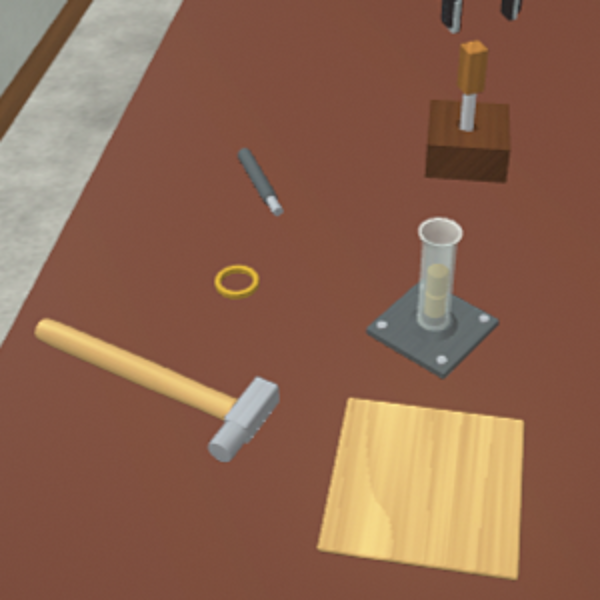

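View pics/m32w.png

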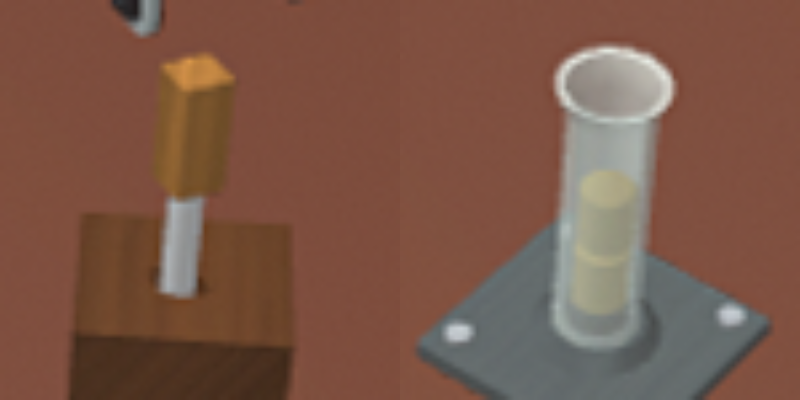

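View pics/w32.png

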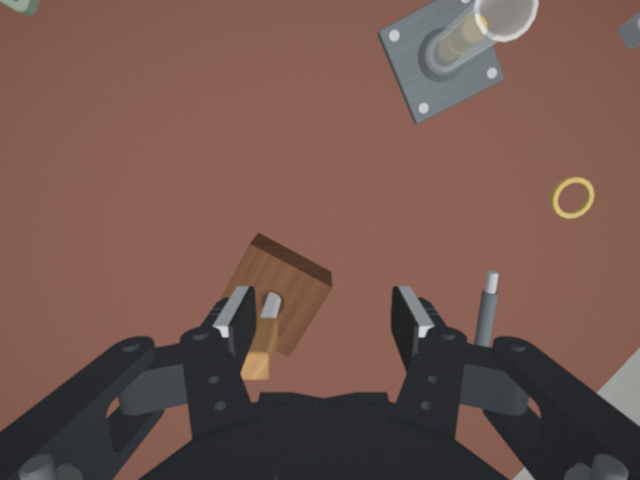

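The rod is upright and seated, with its handle top at (377,153) against (378,154) originally. The column is bottomed in the tube and the other tools are where they were. Handing in.

```bash
python3 -c "
from h import *
print(r.close_job()); st()"
```

```text
the job is handed in; nothing more can be done
None
the job is handed in; nothing more can be done
```

I finished every step and handed the job in at about 33 s; the hand-in gives no verdict.

**What I did**
- Both blanks went foot first into the tube.
- I pushed the column down with the rod until it bottomed out. The push on the wrist sensor stayed between about 12.8 and 18 N for about 2 s. The last second or so was a steady 16–18 N, and no reading was above 18 N. Rod weight adds about 1 N to the real contact force.
- The rod went back into its block, I released it, and I moved the arm clear.

**Last checks**
- The last pictures show the two blanks stacked low in the tube.
- The rod stands upright in its hole, within about 1 px of where its handle top was at the start.
- The hammer, punch and ring look unmoved. I judged that by eye and did not measure it.

**What disagreed**
- **Fingertip height:** the visible fingertips sit about 39 mm above the reported TCP. My first grasp therefore closed on air above blank A, without moving it. From then on I set heights from the pictures.
- **Seating the rod:** the arm stopped at the original height of 75 mm but felt no clear contact force. I took the seating from that height and the pictures.
- **Drift:** the tool wandered a few millimetres sideways during fast moves, so I corrected it before each insertion.

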